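# Lock the turning stand's shaft on its flat

## Task

The shaft of the small turning stand is loose. Bring its crank straight up, so that the flat on the shaft faces the setscrew in the locking boss, then take the T-handle hex key out of its wooden block, seat it fully in the setscrew and tighten clockwise until it is snug, about 0.35 N m and no harder, for that would mark the shaft. Leave the crank upright and the key standing in the screw, and do not disturb the things round about.

Things in the scene. Friction and masses are not known exactly. Their poses are not given: they have to be found in the camera images.
- crank (a joint): Angle of the horizontal shaft and its crank (rad). At 0 the crank stands straight up and the shaft's flat faces up, squarely under the setscrew; positive: the crank leans to the stand's +x (away from the robot), at most 1.3. Turns against about 0.12 N m of friction and stays where it is left. Starts at 0.45 to 1.0.
- crank_pin (a point): Centre of the crank's handle: a black round pin, 13 mm in diameter, 44 mm long, parallel to the shaft, 62 mm out from the shaft's axis and 73 mm from the setscrew's axis towards the stand's -y. The dark crank arm (9 mm thick) is at its inner end, 23 mm from this point; 21 mm of pin lie beyond it. Turns with the crank.
- boss_top (a point): Centre of the top face of the stand's grey locking boss (44 x 40 mm, 101 mm above the table), on the setscrew's vertical axis. z up; y along the horizontal shaft (20 mm thick, axis 26 mm below this point): crank at the -y end, face plate at the +y end. The stand is fixed; base plate 120 x 130 x 12 mm.
- screw_head (a point): A fixed point on the setscrew's axis, 9 mm above boss_top, at about the rim of the dark setscrew (23 mm wide), which starts 7 to 10 mm proud of the boss. In its top is a hexagon socket, 15 mm across flats, 12 mm deep, whose angle differs every time and is not given.
- screw_point (a point): A fixed point 17.5 mm below boss_top, where the screw's point meets the shaft's flat. Clockwise from above the screw sinks 3 mm per rad against 0.2 N m drag; after 0.5 to 1.2 rad it meets the flat (on a shaft not turned right, the round, sooner), then torque rises some 0.3 N m per rad. Snug is 0.35 N m at the key (0.3 to 0.4 is good). It stays as left; the key has some 0.3 rad of play.
- key_handle (a point): Centre of the black cross-bar of the T-handle hex key: 70 mm long (this point's x), 16 mm wide (y), 16 mm high (z up the key); the tip is 78 mm below. The key, about 150 g, stands loosely upright in the wooden block's hole, about 40 mm of its steel shank showing below the bar.
- key_tip (a point): Tip of the hex key: centre of the end face of its shank, a hexagon 14 mm across flats, tapered over the last 4 mm to 8 mm across flats, corners along the key's x. It goes 12 mm deep into the setscrew's socket; at a wrong angle it stops about 4 mm deep.
- key_block: Fixed wooden block that holds the key, 56 x 56 x 40 mm; origin at the centre of its underside; the hole (18 mm wide, 30 mm deep) is in the middle of its top.
- solder_spool: Bystander: spool of solder wire lying about, 62 x 92 x 40 mm, origin at the underside.
- oil_bottle: Bystander: small amber bottle with a black cap, 38 mm in diameter, 95 mm high, origin at the underside.
- glue_stick: Bystander: glue stick standing upright, 26 mm in diameter, 92 mm high, origin at the underside.
- foil_roll: Bystander: flat roll of copper foil, 61 mm in diameter, 7 mm high, origin at the underside.
Mind the look-alikes: they are no part of the job. Leave any red look-alike of the part that bears key_handle alone.

How it is judged:
By the outcome, as a careful person would: the job done as asked, in the order asked, and still so for the second after the job is handed in, with the robot touching nothing.
It also fails if it takes over 64 s, if anything falls off the work surface, if the arm or the gripper's body presses on something with over 40 N, if the wrist force passes 120 N, or if a joint passes its speed limit or range.

## Robot

A 7-joint arm with a two-finger parallel gripper is mounted at the origin on a cart in front of the work surface, level with it; the furniture and walls round the work are solid. World frame = base frame: x ahead of the robot, y to its left, z up, the work surface at z = 0. Lengths are in m, angles in rad, forces in N, time in s.
With the tool pointing down it reaches from about 0.4 to 0.9 m from the base axis. Payload 5.5 kg.
Tool frame: the origin (TCP) lies midway between the tips of the shut fingers; the grasp point (between the pads) lies 19 mm behind it (r.hold_point_z is the distance from the TCP to the grasp point, in m); z points along the fingers, y is the direction in which the jaws open and shut (so a half turn about z gives the same grasp; the last joint's range is limited). The gripper opens to 92 mm and grips with 3 to 60 N. Pads are 19 mm wide; open, the fingers measure 130 mm over their backs; the gripper's body (75 mm by 190 mm) begins 47 mm behind the grasp point.
Start: joints at [-0.869, 0.501, -0.427, 1.55, 0.221, 1.138, -0.21], TCP at [0.276, 0.588, 0.197] pointing down, gripper open.
Joint ranges: [-2.88, 2.88], [-0.31, 2.03], [-1.54, 1.56], [0.2, 2.42], [-1.41, 4.55], [0.19, 2.02], [-2.57, 2.57]. Speed limits (rad/s): [2.57, 2.57, 3.14, 3.14, 3.14, 3.14, 3.14].

## Interface

Orientations are given as a unit quaternion [w, x, y, z].
In Python, from cell import r gives the robot as it stands. The module is installed in compiled form; this text tells all that it offers.
- The arm moves only by the tool apply_moves, never from a script. Its arguments are lists of equal length, an entry for each row: "jaw": the closure, from 0 (fully open) to 1 (shut); "travel": the shift along the tool's x, y, z in cm, a list of three; "turn": the turn about the tool's z in degrees. A call has 1 to 20 rows; each row is the pose to reach, as a shift and turn from the pose measured when the call began, along the tool's axes at that moment; what a row does not reach only later rows make up. A row lasts 1/8 s, in which the tool goes at most 62.5 mm and 10.7 degrees, less where a joint would pass 70% of its speed; a pose out of reach is approached as far as the arm can. A call with a gripper value outside its range is refused whole. The fingers move at their own pace and stop on an object; "squeeze" is the grip in N (left out, the last holds). Time passes only in rows, so rows that repeat a pose let the fingers close. It gives the time, the measured TCP pose, the force and the opening at its end, in the units of the state.
- r.get_obs(): the state, without advancing time (a new reading comes with each control period).
- r.get_image(name): name is "side" or "top" or "wrist"; returns (picture, depth): 420x560x3 uint8, red, green, blue; 420x560 float32, m along the optical axis (not along the pixel's ray), 0 where there is no reading.
- r.camera_info(name): a dict with "vertical_fov" (degrees; the focal length in pixels is half the picture's height over the tangent of half this angle, whatever the lens; pixels are square), "cx", "cy" (the principal point, pixels), "rvec" (rotation vector, rad) and "tvec" (3), from world to camera coordinates, as OpenCV has them; the wrist camera has in their place "hand_eye" (4x4, takes a point from camera to tool coordinates, whose origin is the TCP and whose axes are the flange's). Camera axes: x right, y down, z forward; pixel columns grow to the right and rows downward; lengths in m; the calibration is good to about 2 mm. A picture is of the moment at which its call begins: read the wrist's pose just before it. camera_info takes no time and is no camera call.
- r.close_job(): hands the job in, once; it reports no verdict.
The state is a dict: "time": time; "qpos": joint angles; "joint_vel": joint speeds; "joint_efforts": joint torques, N m; "position": TCP position; "eef_rot": TCP orientation; "wrist_force": force on the tool from outside, world axes, zero at the start; "torque": the same for the moment, N m; "grip_width": finger opening in m.
Only numpy, scipy, OpenCV 4.12 (cv2) and the standard library are available. Lean on these libraries where they do the work, as an engineer would, in place of code of your own. Each camera call takes 0.05 s, during which the arm holds its last target.

## Working session

There is one attempt and no reset: what is moved stays moved. The work goes in short steps, Python scripts to look and compute and a tool call to move; the robot and the scene stay as the last step left them, time stands still between calls to the robot, and variables do not carry over. Pictures are saved under pics/ and viewed, and the job is handed in when it is done.

Besides the shell and the picture viewer there is one more tool, called after "Call:" as name(argument=value, ...), one argument or row to a line, values as JSON. apply_moves: Moves the arm, as the interface text tells. Its arguments: {"type":"object","properties":{"jaw":{"type":"array","items":{"type":"number"}},"travel":{"type":"array","items":{"type":"array","items":{"type":"number"}}},"turn":{"type":"array","items":{"type":"number"}},"squeeze":{"type":"number"}},"required":["jaw","travel","turn"]}

```bash
ls; mkdir -p pics
python3 - <<'E'
from cell import r
import cv2,numpy as np
o=r.get_obs(); print({k:np.round(v,3).tolist() for k,v in o.items()}, r.hold_point_z)
for n in ["side","top","wrist"]:
    print(n,r.camera_info(n))
    im,d=r.get_image(n); cv2.imwrite(f"pics/{n}0.png",im[:,:,::-1]); np.save(f"{n}0.npy",d); print(d.min(),d.max())
E
```

```text
pics
{'time': 0.0, 'qpos': [-0.869, 0.502, -0.427, 1.551, 0.221, 1.138, -0.21], 'joint_vel': [0.0, -0.002, 0.001, -0.0, -0.0, -0.001, -0.001], 'joint_efforts': [0.0, -56.66, -5.816, -27.91, -0.069, 0.031, 0.0], 'position': [0.276, 0.588, 0.195], 'eef_rot': [-0.0, 0.218, 0.976, -0.001], 'wrist_force': [-0.077, 0.19, -0.335], 'torque': [0.021, -0.002, -0.042], 'grip_width': 0.092} 0.0188
side {'vertical_fov': 47.467091714678716, 'cx': 283.5065129852321, 'cy': 210.84664280313524, 'rvec': array([ 0.07859751, -2.58820105,  1.70047198]), 'tvec': array([0.54654995, 0.13849432, 0.96722501])}
0.0 3.2570708
top {'vertical_fov': 44.30200411532671, 'cx': 277.1873849879746, 'cy': 207.66801158811796, 'rvec': array([ 2.21856445, -2.17171495,  0.10916999]), 'tvec': array([-0.08144515,  0.56776939,  1.08862601])}
0.0 1.9473829
wrist {'vertical_fov': 67.00740085558063, 'cx': 276.0048887091402, 'cy': 205.74799986238017, 'hand_eye': array([[-2.99993867e-04, -9.59574949e-01, -2.81453064e-01,
         7.51836900e-02],
       [ 9.99999102e-01,  7.96793887e-05, -1.33753010e-03,
         7.60500848e-04],
       [ 1.30588638e-03, -2.81453212e-01,  9.59574064e-01,
        -1.87165184e-01],
       [ 0.00000000e+00,  0.00000000e+00,  0.00000000e+00,
         1.00000000e+00]])}
0.0 1.4878728
```

View pics/side0.png

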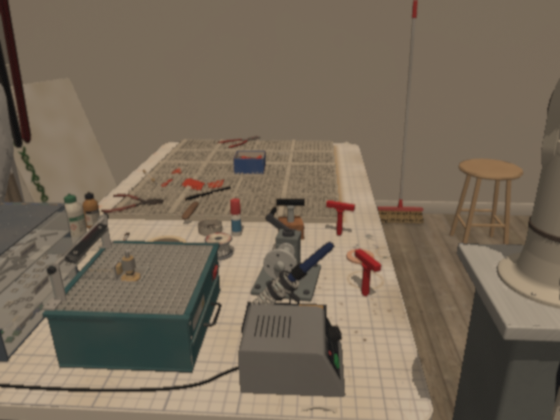

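View pics/top0.png

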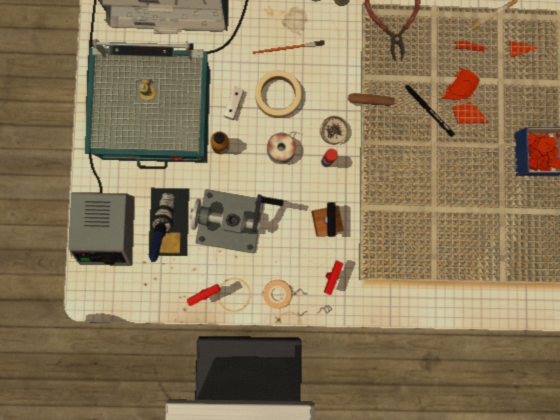

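View pics/wrist0.png

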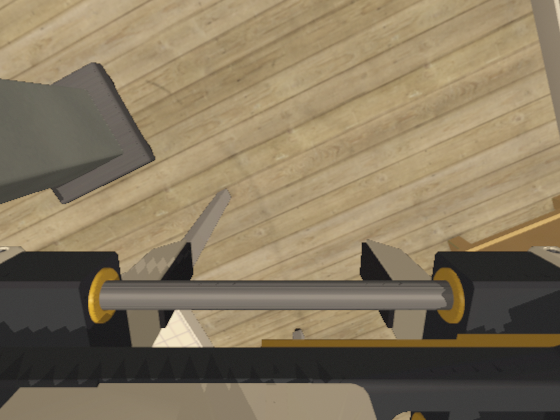

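Top view: the stand is at (228,220) with the crank's black pin at (270,202). The black T-handle is in the wooden block at (327,220). Red look-alikes are at (203,295) and (334,277). The black bar on the wooden block fits the description, so I'll confirm it with crops.

```bash
cat > h.py <<'E'
import numpy as np,cv2
from cell import r
from scipy.spatial.transform import Rotation as R
def cam(n,o=None):
    c=r.camera_info(n); f=210/np.tan(np.radians(c["vertical_fov"])/2)
    K=np.array([[f,0,c["cx"]],[0,f,c["cy"]],[0,0,1]])
    if n=="wrist":
        q=o["eef_rot"]; T=np.eye(4); T[:3,:3]=R.from_quat([q[1],q[2],q[3],q[0]]).as_matrix(); T[:3,3]=o["position"]
        M=T@c["hand_eye"]; return K,M[:3,:3],M[:3,3]
    Rm=R.from_rotvec(c["rvec"]).as_matrix(); return K,Rm.T,-Rm.T@c["tvec"]
def ray(C,u,v):
    K,A,p=C; d=A@np.linalg.inv(K)@np.array([u,v,1.]); return p,d
def plane(C,u,v,z):
    p,d=ray(C,u,v); return p+d*(z-p[2])/d[2]
def dep(C,D):  # full world point map
    K,A,p=C; v,u=np.mgrid[:D.shape[0],:D.shape[1]]
    P=np.stack([(u-K[0,2])/K[0,0]*D,(v-K[1,2])/K[1,1]*D,D],-1); W=P@A.T+p; W[D<=0]=np.nan; return W
def proj(C,P):
    K,A,p=C; c=A.T@(np.asarray(P)-p); c=K@c; return c[:2]/c[2]
E
python3 - <<'E'
from h import *
t=cv2.imread("pics/top0.png"); s=cv2.imread("pics/side0.png")
cv2.imwrite("pics/tc.png",cv2.resize(t[170:310,180:360],None,fx=4.4,fy=4.2,interpolation=cv2.INTER_CUBIC))
cv2.imwrite("pics/sc.png",cv2.resize(s[180:310,240:390],None,fx=5,fy=4.5,interpolation=cv2.INTER_CUBIC))
C=cam("top");W=dep(C,np.load("top0.npy"))
for u,v in [(228,220),(233,220),(245,220),(270,202),(327,220),(327,210),(327,230),(318,222),(334,277),(300,250),(232,247),(192,195),(265,210)]:
    print(u,v,np.round(W[v,u],3))
E
```

```text
228 220 [0.537 0.03  0.101]
233 220 [0.537 0.021 0.093]
245 220 [ 0.538 -0.003  0.08 ]
270 202 [ 0.573 -0.053  0.118]
327 220 [ 0.542 -0.169  0.087]
327 210 [ 0.562 -0.169  0.086]
327 230 [ 0.523 -0.176  0.038]
318 222 [ 0.54  -0.156  0.04 ]
334 277 [ 0.427 -0.185  0.083]
300 250 [ 0.479 -0.121  0.002]
232 247 [0.483 0.026 0.012]
192 195 [0.595 0.117 0.001]
265 210 [ 0.565 -0.043 -0.   ]
```

View pics/tc.png

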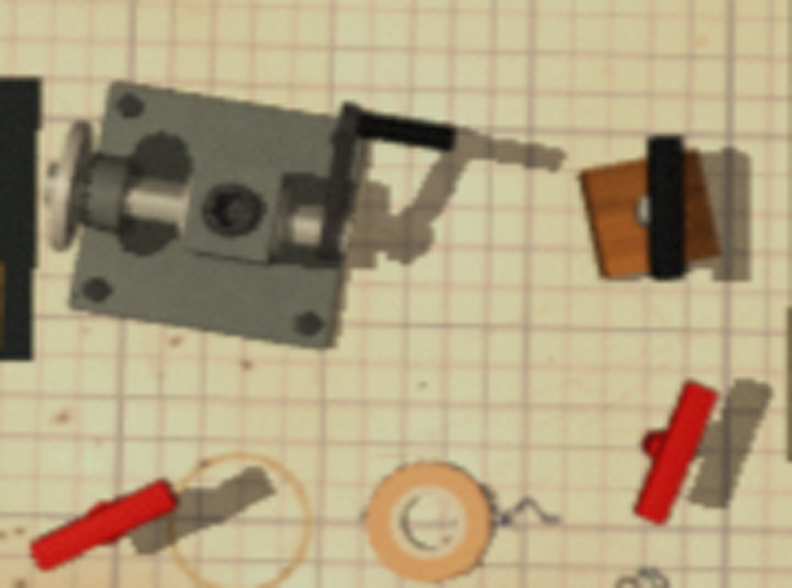

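View pics/sc.png

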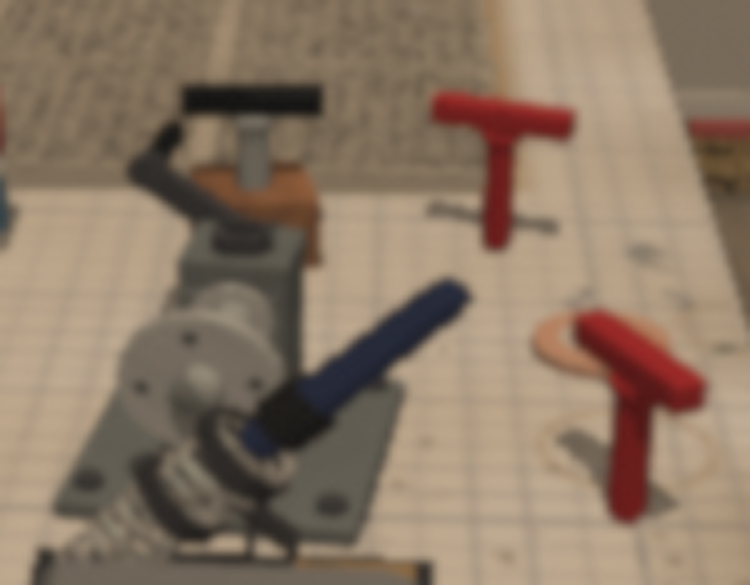

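Confirmed: the black cross-bar on the steel shank in the wooden block, crop (665,205), is the key. The two red T's are the look-alikes. Next I'll measure the poses.

Run:
```python
from h import *
t=cv2.imread("pics/top0.png"); C=cam("top");W=dep(C,np.load("top0.npy"));S=cam("side")
v,u=np.mgrid[:420,:560]; box=lambda a,b,c,d:(u>a)&(u<b)&(v>c)&(v<d)
# boss top
m=box(205,260,195,240)&(abs(W[...,2]-.101)<.004)
n,l,st,ce=cv2.connectedComponentsWithStats(m.astype(np.uint8)); i=1+st[1:,4].argmax()
m=l==i; pts=np.argwhere(m)[:,::-1].astype(np.float32); rr=cv2.minAreaRect(pts); print("boss px",rr,m.sum(),np.nanmedian(W[m],0))
print("boss c",plane(C,*rr[0],.101)); 
for c in cv2.boxPoints(rr): print(plane(C,*c,.101).round(4))
# dark bar of key
g=t.max(2)
for name,b in [("bar",(318,345,195,240)),("pin",(258,290,192,212))]:
    m=box(*b)&(g<60)
    n,l,st,ce=cv2.connectedComponentsWithStats(m.astype(np.uint8)); i=1+st[1:,4].argmax(); m=l==i
    rr=cv2.minAreaRect(np.argwhere(m)[:,::-1].astype(np.float32)); z=np.nanmedian(W[m][:,2]); print(name,rr,m.sum(),np.nanpercentile(W[m],[10,50,90],axis=0).round(4).tolist())
    for zz in (.087,.096,.12): print(zz,plane(C,*rr[0],zz).round(4),[plane(C,*c,zz).round(4).tolist() for c in cv2.boxPoints(rr)])
# base plate
m=box(185,270,180,260)&(abs(W[...,2]-.012)<.004)
rr=cv2.minAreaRect(np.argwhere(m)[:,::-1].astype(np.float32)); print("base",rr,plane(C,*rr[0],.012))
# block
m=box(305,350,195,245)&(abs(W[...,2]-.04)<.005)
rr=cv2.minAreaRect(np.argwhere(m)[:,::-1].astype(np.float32)); print("block",rr,plane(C,*rr[0],.04))
# everything tall
H=W[...,2]
for z0 in (.13,.2):
  mm=(H>z0).astype(np.uint8); n,l,st,ce=cv2.connectedComponentsWithStats(mm)
  for k in range(1,n):
    if st[k,4]>30: print(z0,st[k],np.nanmax(H[l==k]).round(3), np.nanmin(W[l==k],0).round(2),np.nanmax(W[l==k],0).round(2))
```

```text
boss px ((232.3859405517578, 219.47988891601562), (20.159095764160156, 22.012807846069336), 10.007980346679688) 319 [0.53690377 0.02197016 0.10057382]
boss c [0.53788711 0.02136676 0.101     ]
[0.5193 0.0444 0.101 ]
[0.5627 0.038  0.101 ]
[ 0.5565 -0.0017  0.101 ]
[0.5132 0.0048 0.101 ]
bar ((331.0, 219.0), (32.0, 8.0), 90.0) 271 [[0.5173, -0.1842, 0.0919], [0.5436, -0.1765, 0.095], [0.5682, -0.1703, 0.0975]]
0.087 [ 0.5439 -0.1774  0.087 ] [[0.5763, -0.1689, 0.087], [0.5767, -0.1852, 0.087], [0.5116, -0.186, 0.087], [0.5113, -0.1697, 0.087]]
0.096 [ 0.5434 -0.1763  0.096 ] [[0.5755, -0.1678, 0.096], [0.5759, -0.1839, 0.096], [0.5114, -0.1847, 0.096], [0.5111, -0.1686, 0.096]]
0.12 [ 0.5421 -0.1732  0.12  ] [[0.5734, -0.1649, 0.12], [0.5738, -0.1807, 0.12], [0.5108, -0.1814, 0.12], [0.5105, -0.1657, 0.12]]
pin ((270.5, 202.0), (14.0, 23.0), 90.0) 143 [[0.5697, -0.0723, 0.1133], [0.5752, -0.0506, 0.1174], [0.5807, -0.0315, 0.1198]]
0.087 [ 0.5757 -0.0539  0.087 ] [[0.5895, -0.0303, 0.087], [0.5905, -0.077, 0.087], [0.562, -0.0776, 0.087], [0.561, -0.031, 0.087]]
0.096 [ 0.575  -0.0538  0.096 ] [[0.5886, -0.0304, 0.096], [0.5896, -0.0767, 0.096], [0.5614, -0.0773, 0.096], [0.5603, -0.0311, 0.096]]
0.12 [ 0.5729 -0.0536  0.12  ] [[0.5862, -0.0307, 0.12], [0.5872, -0.0759, 0.12], [0.5596, -0.0765, 0.12], [0.5586, -0.0313, 0.12]]
base ((224.0, 221.5), (67.0, 76.0), 90.0) [0.53757812 0.04488339 0.012     ]
block ((328.0, 220.0), (26.279563903808594, 26.671794891357422), 78.69007110595703) [ 0.54422976 -0.17715248  0.04      ]
0.13 [ 99   0 125  12 709] 0.158 [0.95 0.05 0.13] [0.97 0.29 0.16]
0.13 [  89   38  105   19 1118] 0.179 [0.84 0.1  0.13] [0.87 0.3  0.18]
0.13 [139  83  11  11  94] 0.157 [0.78 0.19 0.13] [0.8  0.21 0.16]
0.13 [149 239  12  23 186] 0.161 [0.45 0.16 0.13] [0.5  0.17 0.16]
```

```bash
cat >> h.py <<'E'
def plan(tx,ydir=None,o=None):
    """tool-axis shift cm & turn deg to bring TCP to tx, tool y along ydir (mod 180)"""
    o=o or r.get_obs(); q=o["eef_rot"]; A=R.from_quat([q[1],q[2],q[3],q[0]]).as_matrix()
    s=A.T@(np.asarray(tx)-o["position"])*100
    t=0
    if ydir is not None:
        d=A.T@np.array([ydir[0],ydir[1],0]); t=np.degrees(np.arctan2(-d[0],d[1])); t=(t+90)%180-90
    print("pos",o["position"].round(4),"q7",round(o["qpos"][6],3),"ytool",A[:2,1].round(3),"| shift cm",s.round(2),"turn",round(t,1))
    return s,t
E
python3 - <<'E'
from h import *
plan([.538,.021,.27],(0.989,-0.149))
plan([.276,.588,.27])
E
```

```text
pos [0.276  0.5878 0.1957] q7 -0.21 ytool [0.425 0.905] | shift cm [-47.8  -40.19  -7.37] turn 73.4
pos [0.276  0.5878 0.1957] q7 -0.21 ytool [0.425 0.905] | shift cm [ 0.    0.   -7.43] turn 0
```

Call:
apply_moves(
  jaw=[0, 0, 0, 0, 0, 0, 0, 0, 0, 0, 0, 0, 0, 0, 0, 0],
  travel=[
    [0, 0, -4],
    [0, 0, -7.4],
    [-4, -3.3, -7.4],
    [-8, -6.7, -7.4],
    [-12, -10, -7.4],
    [-16, -13.3, -7.4],
    [-20, -16.7, -7.4],
    [-24, -20, -7.4],
    [-28, -23.4, -7.4],
    [-32, -26.7, -7.4],
    [-36, -30, -7.4],
    [-40, -33.4, -7.4],
    [-44, -36.8, -7.4],
    [-47.8, -40.2, -7.4],
    [-47.8, -40.2, -7.4],
    [-47.8, -40.2, -7.4],
  ],
  turn=[0, 0, 6, 12, 18, 24, 30, 36, 42, 48, 54, 60, 66, 73, 73, 73],
)

```text
time: 2.15
position: [0.5375, 0.0215, 0.2699]
eef_rot: [-0.0, 0.755, 0.655, -0.001]
wrist_force: [0.9, 0.9, -0.4]
grip_width: 0.0918
```

Run:
```python
from h import *
plan([.538,.021,.27],(0.989,-0.149))
o=r.get_obs(); im,d=r.get_image("wrist"); cv2.imwrite("pics/w1.png",im[:,:,::-1]); np.save("w1.npy",d); print(o["time"],o["qpos"].round(2))
```

```text
pos [0.5375 0.0215 0.2699] q7 -0.219 ytool [ 0.99  -0.141] | shift cm [-0.04  0.06 -0.01] turn 0.5
2.15 [-0.15  0.2   0.06  1.76 -0.01  1.18 -0.22]
```

View pics/w1.png

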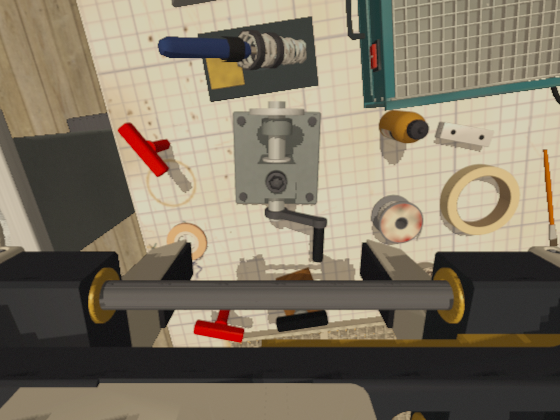

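The wrist view shows the boss and setscrew at (276,181), the crank arm from (270,212) to (320,222), and the pin from (319,222) to (319,260). I'll measure from it.

Run:
```python
from h import *
o=r.get_obs(); C=cam("wrist",o); W=dep(C,np.load("w1.npy")); t=cv2.imread("pics/w1.png")
cv2.imwrite("pics/w1c.png",cv2.resize(t[95:265,225:340],None,fx=5,fy=3.5*5/3.5*0.7,interpolation=cv2.INTER_CUBIC))
cv2.imwrite("pics/w1s.png",cv2.resize(t[160:202,252:300],None,fx=14,fy=14,interpolation=cv2.INTER_CUBIC))
v,u=np.mgrid[:420,:560]; box=lambda a,b,c,d:(u>a)&(u<b)&(v>c)&(v<d)
m=box(250,302,155,210)&(abs(W[...,2]-.101)<.004)
rr=cv2.minAreaRect(np.argwhere(m)[:,::-1].astype(np.float32)); print("boss",rr,plane(C,*rr[0],.101),[plane(C,*c,.101).round(4).tolist() for c in cv2.boxPoints(rr)])
m=box(262,290,165,196)&(t.max(2)<70)
n,l,st,ce=cv2.connectedComponentsWithStats(m.astype(np.uint8)); i=1+st[1:,4].argmax();pp=np.argwhere(l==i)[:,::-1].astype(np.float32)
e=cv2.minEnclosingCircle(pp); print("screw",e,plane(C,*e[0],.109),np.nanmedian(W[l==i],0))
m=box(310,330,215,268)&(t.max(2)<60)&(W[...,2]>.06)
n,l,st,ce=cv2.connectedComponentsWithStats(m.astype(np.uint8)); i=1+st[1:,4].argmax(); rr=cv2.minAreaRect(np.argwhere(l==i)[:,::-1].astype(np.float32)); print("pin",rr,np.nanpercentile(W[l==i],[5,50,95],axis=0).round(4),[plane(C,*c,.118).round(4).tolist() for c in cv2.boxPoints(rr)])
m=box(225,330,100,215)&(abs(W[...,2]-.012)<.004)
rr=cv2.minAreaRect(np.argwhere(m)[:,::-1].astype(np.float32)); print("base",rr,[plane(C,*c,.012).round(4).tolist() for c in cv2.boxPoints(rr)])
```

```text
boss ((277.0, 180.0), (34.0, 38.0), 90.0) [0.53948012 0.02416849 0.101     ] [[0.521, 0.0465, 0.101], [0.5634, 0.0405, 0.101], [0.5585, 0.0012, 0.101], [0.5148, 0.0073, 0.101]]
screw ((276.1176452636719, 182.35293579101562), 7.245197296142578) [0.53835018 0.02330863 0.109     ] [0.53754592 0.02240868 0.09697774]
pin ((317.6819763183594, 244.13258361816406), (9.78317642211914, 33.92889404296875), 2.385944128036499) [[ 0.5705 -0.0732  0.1134]
 [ 0.576  -0.0547  0.117 ]
 [ 0.582  -0.0361  0.1184]] [[0.5673, -0.0739, 0.118], [0.5735, -0.0319, 0.118], [0.5844, -0.034, 0.118], [0.5786, -0.076, 0.118]]
base ((277.0, 157.0), (92.0, 88.0), 90.0) [[0.4916, 0.1075, 0.012], [0.6087, 0.091, 0.012], [0.5958, -0.0371, 0.012], [0.4687, -0.0192, 0.012]]
```

View pics/w1s.png

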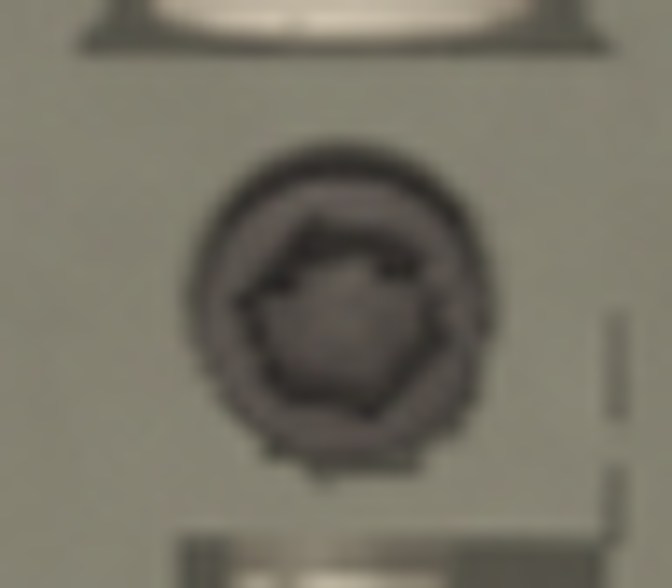

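View pics/w1c.png

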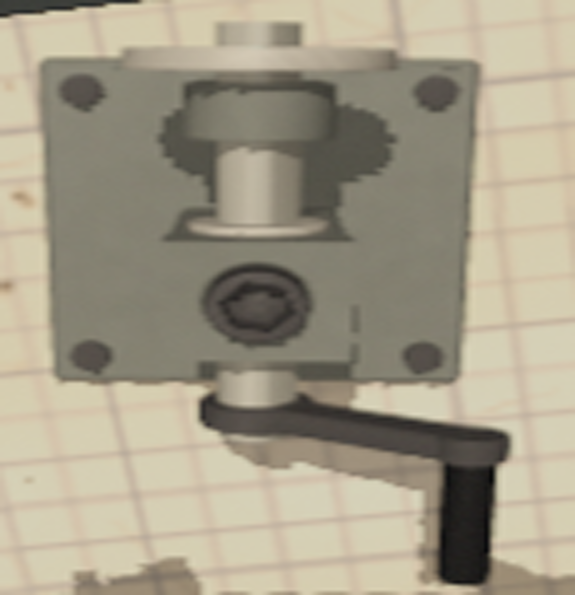

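Call:
apply_moves(
  jaw=[0, 0, 0, 0, 0, 0, 0.5, 1, 1, 1, 1, 1, 1],
  travel=[
    [-4, 2.4, 3],
    [-7.5, 4.8, 6],
    [-7.5, 4.8, 10],
    [-7.5, 4.8, 14],
    [-7.5, 4.8, 17.3],
    [-7.5, 4.8, 17.3],
    [-7.5, 4.8, 17.3],
    [-7.5, 4.8, 17.3],
    [-7.5, 4.8, 17.3],
    [-7.5, 4.8, 17.3],
    [-7.5, 4.8, 17.3],
    [-7.5, 4.8, 17.3],
    [-7.5, 4.8, 17.3],
  ],
  turn=[0, 0, 0, 0, 0, 0, 0, 0, 0, 0, 0, 0, 0],
  squeeze=5,
)

```text
time: 3.82
position: [0.5742, -0.0588, 0.0969]
eef_rot: [-0.0, 0.755, 0.656, -0.001]
wrist_force: [-0.5, -0.1, -0.3]
grip_width: 0.0265
```

Call:
apply_moves(
  jaw=[1, 1, 1, 1],
  travel=[
    [0, 0, 0],
    [0, 0, 0],
    [0, 0, 0],
    [0, 0, 0],
  ],
  turn=[0, 0, 0, 0],
)

```text
time: 4.32
position: [0.5742, -0.0587, 0.0969]
eef_rot: [-0.0, 0.755, 0.656, -0.001]
wrist_force: [0.6, -0.3, 0.2]
grip_width: 0.0007
```

Run:
```python
from h import *
o=r.get_obs(); 
for n in ["wrist","side"]:
    im,d=r.get_image(n); cv2.imwrite(f"pics/{n}2.png",im[:,:,::-1]); np.save(n+"2.npy",d)
s=cv2.imread("pics/side2.png");cv2.imwrite("pics/sc2.png",cv2.resize(s[150:310,220:390],None,fx=4,fy=3.7,interpolation=cv2.INTER_CUBIC))
```

```text
(no output)
```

View pics/wrist2.png

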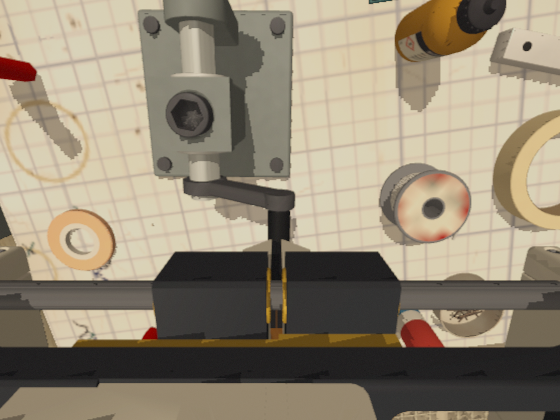

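View pics/sc2.png

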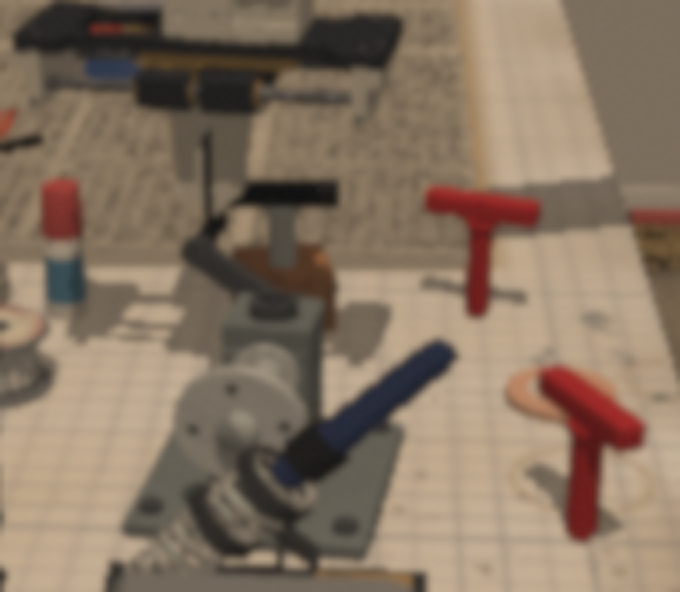

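Run:
```python
from h import *
o=r.get_obs();s=cv2.imread("pics/wrist2.png");cv2.imwrite("pics/wc2.png",cv2.resize(s[170:350,200:360],None,fx=4.5,fy=3.3,interpolation=cv2.INTER_CUBIC))
t=cv2.imread("pics/side2.png");cv2.imwrite("pics/sc2b.png",cv2.resize(t[160:240,240:320],None,fx=7,fy=7,interpolation=cv2.INTER_CUBIC))
C=cam("wrist",o);S=cam("side")
print(proj(C,o["position"]),proj(S,o["position"]),proj(S,o["position"]+[0,0,.019]),proj(S,[.575,-.0565,.115]))
W=dep(C,np.load("wrist2.npy"))
for p in [(279,225),(276,240),(262,243),(290,243),(276,300),(290,200),(245,190)]: print(p,W[p[1],p[0]].round(4))
W=dep(S,np.load("side2.npy")); 
for vv in range(182,206,2): print(vv,[W[vv,u].round(3).tolist() for u in (268,271,274)])
```

```text
[274.57297787 238.02746806] [272.60507106 218.21406226] [272.44579071 210.03783544] [271.96701939 210.83808019]
(279, 225) [ 0.5791 -0.0427  0.1184]
(276, 240) [ 0.5761 -0.0518  0.1173]
(262, 243) [ 0.5694 -0.047   0.1305]
(290, 243) [ 0.5839 -0.0483  0.1323]
(276, 300) [ 0.5793 -0.0303  0.2105]
(290, 200) [ 0.5869 -0.0294  0.1179]
(245, 190) [ 0.562  -0.0233  0.1057]
182 [[0.581, -0.047, 0.183], [0.576, -0.06, 0.178], [0.569, -0.046, 0.184]]
184 [[0.581, -0.049, 0.178], [0.576, -0.061, 0.174], [0.569, -0.047, 0.179]]
186 [[0.581, -0.049, 0.174], [0.575, -0.051, 0.173], [0.569, -0.046, 0.175]]
188 [[0.582, -0.05, 0.169], [0.576, -0.051, 0.169], [0.569, -0.046, 0.171]]
190 [[0.582, -0.051, 0.164], [0.576, -0.051, 0.164], [0.569, -0.046, 0.166]]
192 [[0.581, -0.046, 0.161], [0.576, -0.05, 0.16], [0.569, -0.048, 0.161]]
194 [[0.582, -0.048, 0.156], [0.576, -0.052, 0.155], [0.569, -0.05, 0.156]]
196 [[0.582, -0.048, 0.152], [0.576, -0.049, 0.152], [0.569, -0.044, 0.154]]
198 [[0.582, -0.052, 0.146], [0.576, -0.054, 0.145], [0.569, -0.047, 0.148]]
200 [[0.582, -0.051, 0.142], [0.576, -0.052, 0.142], [0.569, -0.047, 0.144]]
202 [[0.582, -0.05, 0.138], [0.576, -0.048, 0.139], [0.569, -0.046, 0.14]]
204 [[0.583, -0.052, 0.133], [0.576, -0.051, 0.133], [0.57, -0.049, 0.134]]
```

View pics/wc2.png

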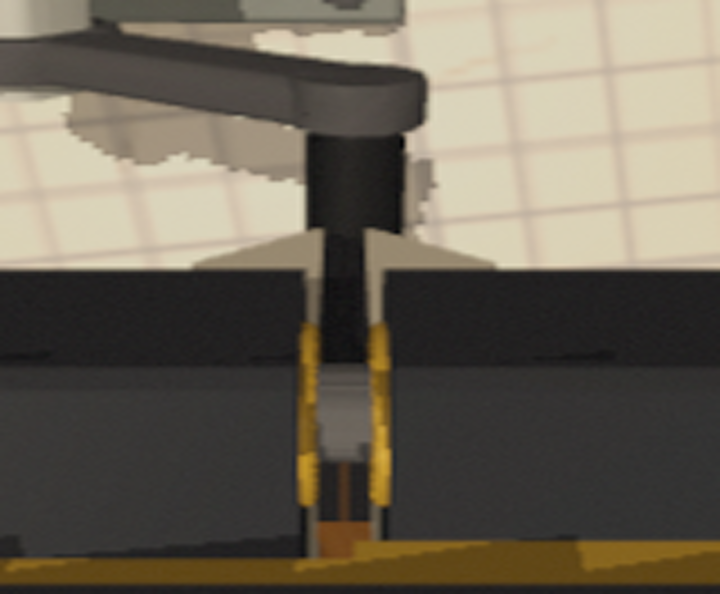

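View pics/sc2b.png

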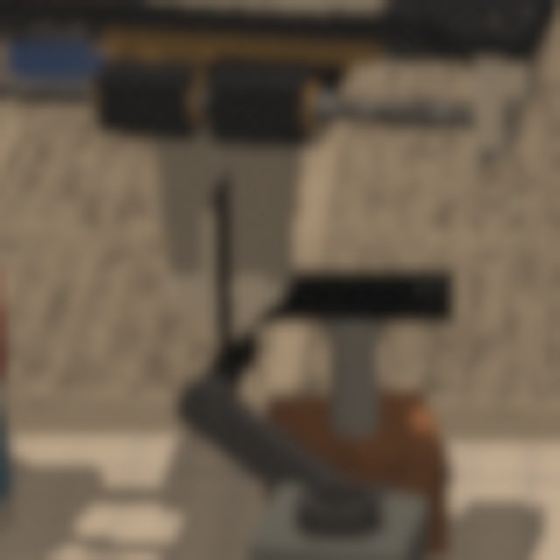

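Run:
```python
from h import *
o=r.get_obs();print(o["grip_width"],o["joint_efforts"].round(2))
S=cam("side");W=dep(S,np.load("side2.npy")); t=cv2.imread("pics/side2.png")
for vv in range(198,222,2): print(vv,[(W[vv,u,1:].round(3)*1000).tolist() for u in range(262,284,2)])
for vv in (192,200,206,210): print(vv,[t[vv,u].tolist() for u in range(262,284,2)])
```

```text
0.0007593199319524918 [-0.000e+00 -5.168e+01  1.830e+00 -2.368e+01 -5.000e-02  4.000e-02
  0.000e+00]
198 [[-386.0, 11.0], [-50.0, 147.0], [-53.0, 145.0], [-52.0, 146.0], [-48.0, 147.0], [-53.0, 146.0], [-47.0, 148.0], [-47.0, 148.0], [-46.0, 149.0], [-51.0, 147.0], [-178.0, 96.0]]
200 [[-368.0, 12.0], [-49.0, 142.0], [-49.0, 143.0], [-51.0, 142.0], [-52.0, 142.0], [-50.0, 143.0], [-47.0, 144.0], [-48.0, 143.0], [-48.0, 143.0], [-51.0, 142.0], [-172.0, 93.0]]
202 [[-337.0, 19.0], [-354.0, 12.0], [-51.0, 137.0], [-50.0, 138.0], [-48.0, 139.0], [-49.0, 138.0], [-46.0, 140.0], [-46.0, 140.0], [-46.0, 140.0], [-169.0, 89.0], [-168.0, 90.0]]
204 [[-331.0, 16.0], [-340.0, 12.0], [-339.0, 13.0], [-52.0, 133.0], [-49.0, 134.0], [-53.0, 132.0], [-49.0, 134.0], [-48.0, 134.0], [-166.0, 85.0], [-168.0, 84.0], [-169.0, 84.0]]
206 [[-332.0, 9.0], [-327.0, 12.0], [-324.0, 13.0], [-324.0, 13.0], [-51.0, 128.0], [-54.0, 127.0], [-48.0, 130.0], [-326.0, 13.0], [-320.0, 15.0], [-314.0, 18.0], [-310.0, 20.0]]
208 [[-309.0, 13.0], [-315.0, 11.0], [-298.0, 18.0], [-306.0, 15.0], [-314.0, 12.0], [-69.0, 1
[... 1159 characters left out ...]
7.0, 39.0]]
192 [[90, 112, 129], [72, 87, 99], [70, 84, 94], [77, 92, 104], [71, 85, 95], [46, 54, 60], [69, 83, 93], [70, 84, 94], [71, 84, 94], [72, 86, 97], [101, 125, 144]]
200 [[87, 108, 124], [97, 117, 132], [93, 112, 126], [93, 112, 126], [76, 91, 102], [54, 65, 72], [89, 108, 121], [92, 111, 125], [83, 100, 112], [67, 80, 89], [32, 38, 42]]
206 [[86, 106, 123], [80, 100, 115], [89, 110, 127], [92, 114, 132], [79, 96, 110], [53, 63, 71], [81, 97, 109], [72, 88, 100], [74, 92, 106], [89, 110, 127], [88, 110, 127]]
210 [[82, 101, 117], [91, 112, 129], [90, 111, 128], [83, 102, 118], [64, 79, 91], [26, 30, 33], [21, 23, 25], [52, 64, 74], [98, 121, 140], [112, 140, 162], [108, 134, 155]]
```

Run:
```python
from h import *
o=r.get_obs();C=cam("wrist",o); D=np.load("wrist2.npy");W=dep(C,D); t=cv2.imread("pics/wrist2.png")
print("boss",W[100,165].round(4),W[130,215].round(4),"base",W[160,160].round(4))
for v in range(232,262,2): print(v,[int(1000*W[v,u,2]) if D[v,u]>0 else 0 for u in range(256,298,2)])
for v in range(236,262,4): print(v,[int(t[v,u].mean()) for u in range(256,298,2)])
T=cam("top")
im,d=r.get_image("top"); cv2.imwrite("pics/top3.png",im[:,:,::-1]); cv2.imwrite("pics/top3c.png",cv2.resize(im[150:260,180:360,::-1],None,fx=4.4,fy=4.4))
```

```text
boss [0.5261 0.0318 0.0998] [0.5504 0.0122 0.1005] base [ 0.4827 -0.0079  0.0151]
232 [0, 0, 0, 0, 0, 0, 111, 115, 116, 116, 117, 116, 117, 116, 116, 117, 114, 111, 0, -1, 0]
234 [-1, 0, 0, 0, 0, 0, 110, 115, 116, 116, 117, 117, 117, 117, 116, 115, 116, 0, 0, -1, 0]
236 [0, 0, 0, 0, 0, 0, 110, 114, 115, 116, 117, 115, 117, 116, 117, 114, 115, -1, 0, 0, 0]
238 [-1, 0, -1, 0, 0, -1, 111, 115, 116, 117, 117, 119, 117, 116, 117, 115, 114, 0, 0, 0, 0]
240 [0, 0, 0, 0, 0, 0, 126, 126, 117, 117, 117, 115, 116, 128, 127, 128, 115, -1, 0, -1, 0]
242 [0, -1, 0, 130, 131, 129, 130, 130, 127, 126, 126, 126, 126, 131, 129, 130, 130, 131, 0, 0, -1]
244 [132, 133, 132, 132, 132, 132, 134, 0, 0, 130, 129, 129, 130, 132, 133, 133, 133, 132, 132, 133, 132]
246 [134, 134, 135, 134, 135, 136, 135, 135, 131, 131, 132, 132, 132, 135, 134, 135, 135, 134, 134, 135, 135]
248 [138, 137, 138, 137, 137, 137, 137, 138, 133, 135, 134, 134, 135, 138, 137, 138, 138, 138, 138, 138, 136]
250 [139, 139, 140, 139, 139, 141, 140, 140, 136, 137, 136, 136, 136, 139, 139, 140, 140, 139, 141, 141, 140]
252 [197, 197, 198, 1
[... 513 characters left out ...]
03, 203, 202]
236 [205, 205, 205, 206, 206, 205, 59, 25, 30, 34, 38, 34, 32, 28, 26, 26, 20, 116, 136, 159, 177]
240 [203, 203, 201, 198, 195, 175, 123, 127, 48, 35, 38, 37, 45, 128, 121, 76, 20, 129, 180, 195, 184]
244 [164, 143, 132, 132, 133, 133, 133, 133, 38, 26, 25, 27, 37, 134, 133, 133, 133, 132, 133, 143, 155]
248 [132, 132, 133, 133, 133, 132, 133, 133, 29, 29, 27, 27, 26, 133, 133, 132, 132, 132, 132, 132, 133]
252 [42, 42, 40, 39, 42, 42, 113, 123, 26, 27, 25, 27, 29, 124, 116, 42, 42, 41, 42, 40, 39]
256 [31, 33, 31, 33, 33, 33, 82, 87, 17, 19, 22, 19, 26, 119, 108, 31, 31, 32, 34, 30, 31]
260 [33, 35, 31, 33, 30, 31, 75, 81, 18, 18, 21, 18, 29, 113, 106, 32, 34, 32, 34, 32, 31]
```

View pics/top3c.png

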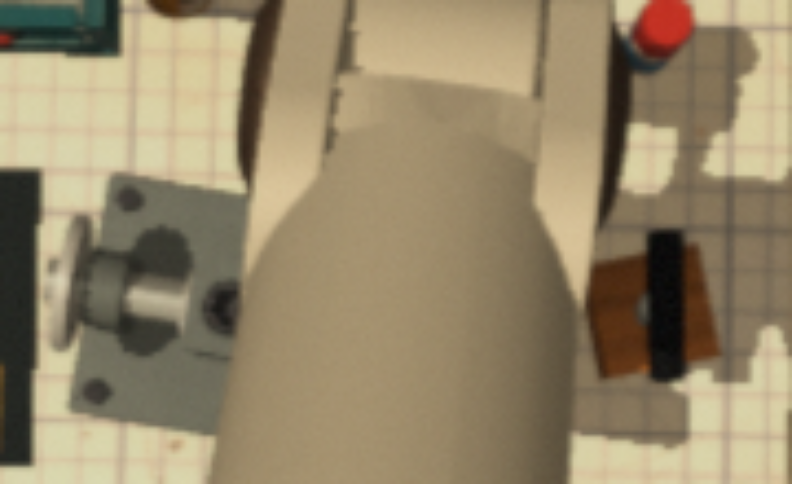

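Run:
```python
from h import *
c=r.camera_info("wrist"); f=210/np.tan(np.radians(c["vertical_fov"])/2)
for n in ("w1","wrist2"):
    D=np.load(n+".npy"); v,u=np.mgrid[:420,:560]
    P=np.stack([(u-c["cx"])/f*D,(v-c["cy"])/f*D,D],-1); H=c["hand_eye"]; T=P@H[:3,:3].T+H[:3,3]
    m=(D>0)&(D<.23)&(v>225)&(v<330)
    q=T[m]; print(n,q[:,2].max(), q[q[:,2].argsort()[-5:]].round(4).tolist())
    for lo in (-.08,-.05,-.02,0,.03):
        for a,b in ((-.06,-.02),(-.02,.02),(.02,.06)):
            k=(q[:,1]>a)&(q[:,1]<b)&(q[:,2]>lo-.015)&(q[:,2]<lo+.015)
            if k.sum(): print(lo,a,k.sum(),q[k].min(0).round(3),q[k].max(0).round(3))
```

```text
w1 -0.0283984767738214 [[0.0095, -0.0448, -0.0289], [-0.0072, -0.045, -0.0289], [-0.0079, 0.0474, -0.0288], [0.0012, -0.045, -0.0286], [-0.0026, -0.0453, -0.0284]]
-0.08 -0.06 1027 [-0.011 -0.06  -0.095] [ 0.013 -0.044 -0.065]
-0.08 0.02 981 [-0.01   0.046 -0.095] [ 0.012  0.06  -0.065]
-0.05 -0.06 1352 [-0.009 -0.06  -0.065] [ 0.012 -0.044 -0.035]
-0.05 0.02 1237 [-0.009  0.046 -0.065] [ 0.012  0.06  -0.035]
-0.02 -0.06 165 [-0.009 -0.054 -0.035] [ 0.012 -0.044 -0.028]
-0.02 0.02 169 [-0.009  0.047 -0.035] [ 0.012  0.056 -0.029]
wrist2 -0.013652989523628811 [[0.0083, -0.0038, -0.014], [0.0089, -0.0038, -0.014], [0.007, -0.0038, -0.014], [0.0107, -0.0038, -0.0138], [0.005, -0.0038, -0.0137]]
-0.08 -0.02 254 [-0.01  -0.001 -0.095] [ 0.011  0.004 -0.065]
-0.05 -0.02 737 [-0.001 -0.015 -0.065] [ 0.012  0.018 -0.035]
-0.02 -0.02 441 [ 0.005 -0.008 -0.035] [ 0.016  0.01  -0.014]
0 -0.02 16 [ 0.005 -0.004 -0.015] [ 0.013  0.009 -0.014]
```

The picture shows the fingertips ending about 28 mm short of the reported TCP. Wrist and side depth agree: shut tips at z≈0.126 with the TCP reported at 0.097. That explains why I closed above the pin. I'll open, go 29 mm lower and grip again.

Call:
apply_moves(
  jaw=[0.2, 0.2, 0.2, 0.2, 0.2, 0.2, 0.2, 0.2, 0.2, 0.2],
  travel=[
    [0, 0, -0.5],
    [0, 0, -0.5],
    [0, 0, -0.5],
    [0, 0, -0.5],
    [0, 0, -0.5],
    [0, 0, -0.5],
    [0, 0, -0.5],
    [0, 0, 1],
    [0, 0, 2],
    [0, 0, 2.9],
  ],
  turn=[0, 0, 0, 0, 0, 0, 0, 0, 0, 0],
)

```text
time: 5.72
position: [0.5735, -0.0587, 0.0666]
eef_rot: [-0.001, 0.755, 0.656, -0.001]
wrist_force: [-0.0, -0.3, -0.5]
grip_width: 0.0738
```

Call:
apply_moves(
  jaw=[0.5, 1, 1, 1, 1, 1, 1, 1, 1, 1],
  travel=[
    [0, 0, 0],
    [0, 0, 0],
    [0, 0, 0],
    [0, 0, 0],
    [0, 0, 0],
    [0, 0, 0],
    [0, 0, 0],
    [0, 0, 0],
    [0, 0, 0],
    [0, 0, 0],
  ],
  turn=[0, 0, 0, 0, 0, 0, 0, 0, 0, 0],
  squeeze=5,
)

```text
time: 6.98
position: [0.575, -0.059, 0.0673]
eef_rot: [0.0, 0.755, 0.656, -0.0]
wrist_force: [5.5, -0.7, 1.2]
grip_width: 0.0129
```

Run:
```python
from h import *
o=r.get_obs(); print(o["time"],o["position"],o["grip_width"],o["wrist_force"],o["torque"])
im,d=r.get_image("wrist"); cv2.imwrite(f"pics/w4.png",im[:,:,::-1]); np.save("w4.npy",d)
cs=np.array([.538,.0225,.075]); sx=np.array([.99,-.141,0])
for a in (.87,.6,.4,.2,0): print(a, (cs-0.076*np.array([.141,.99,0])+.062*np.sin(a)*sx+[0,0,.062*np.cos(a)-.0475]).round(4))
plan(cs-0.076*np.array([.141,.99,0])+[0,0,.062-.0475],(.99,-.141))
```

```text
6.975 [ 0.57504287 -0.05895945  0.06725967] 0.012878327565361145 [ 5.51451236 -0.67878063  1.22395265] [-0.27987293 -1.05989614 -0.0399439 ]
0.87 [ 0.5742 -0.0594  0.0675]
0.6 [ 0.5619 -0.0577  0.0787]
0.4 [ 0.5512 -0.0561  0.0846]
0.2 [ 0.5395 -0.0545  0.0883]
0 [ 0.5273 -0.0527  0.0895]
pos [ 0.575  -0.0589  0.0673] q7 -0.031 ytool [ 0.99 -0.14] | shift cm [-0.05 -4.82 -2.22] turn 0.1
```

View pics/w4.png

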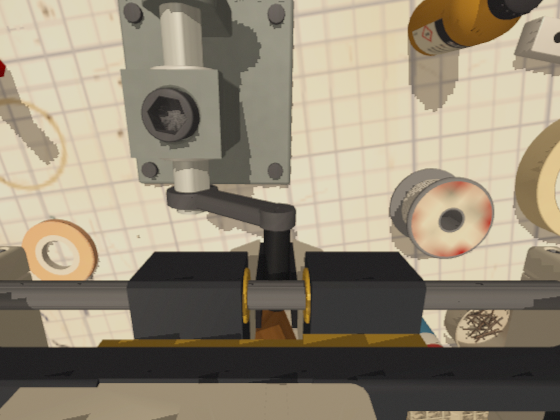

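Call:
apply_moves(
  jaw=[1, 1, 1, 1, 1, 1, 1, 1, 1, 1, 1, 1, 1, 1],
  travel=[
    [0, -0.38, -0.4],
    [0, -0.78, -0.77],
    [0, -1.14, -1.06],
    [0, -1.53, -1.32],
    [0, -1.94, -1.54],
    [0, -2.37, -1.74],
    [0, -2.8, -1.91],
    [0, -3.26, -2.04],
    [0, -3.72, -2.14],
    [0, -4.18, -2.2],
    [0, -4.5, -2.22],
    [0, -4.82, -2.23],
    [0, -4.82, -2.23],
    [0, -4.82, -2.23],
  ],
  turn=[0, 0, 0, 0, 0, 0, 0, 0, 0, 0, 0, 0, 0, 0],
)

```text
time: 8.78
position: [0.5279, -0.052, 0.0909]
eef_rot: [0.001, 0.755, 0.656, 0.0]
wrist_force: [1.2, 0.7, 8.5]
grip_width: 0.0124
```

Run:
```python
from h import *
o=r.get_obs(); print(o["time"],o["position"],o["grip_width"],o["wrist_force"],o["torque"])
plan([.5273,-.0527,.0895],(.99,-.141))
im,d=r.get_image("wrist"); cv2.imwrite(f"pics/w5.png",im[:,:,::-1]); np.save("w5.npy",d)
```

```text
8.775 [ 0.52786059 -0.05197828  0.09089508] 0.012397267486356297 [1.21726303 0.73937784 8.51275138] [-0.07516785 -0.24921924  0.02285564]
pos [ 0.5279 -0.052   0.0909] q7 -0.046 ytool [ 0.99  -0.139] | shift cm [-0.08 -0.05  0.14] turn 0.1
```

View pics/w5.png

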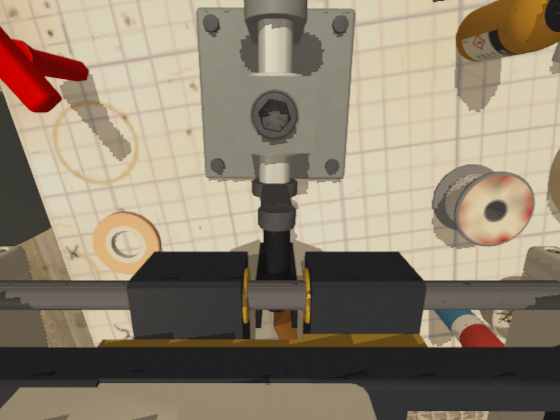

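Run:
```python
from h import *
o=r.get_obs(); K,A,p=cam("wrist",o); t=cv2.imread("pics/w5.png"); D=np.load("w5.npy"); W=dep((K,A,p),D)
ex=np.array([.99,-.1395,0]); ey=np.array([.1395,.99,0]); c=np.array([.538,.0225,0])
L=np.stack([(W-c)@ex,(W-c)@ey,W[...,2]],-1)*1000
def row(v,zlo,zhi,a=225,b=330):
    k=[u for u in range(a,b) if zlo<L[v,u,2]<zhi]; 
    if k: print(v,"px",k[0],k[-1],"x mm",L[v,k[0],0].round(1),L[v,k[-1],0].round(1),"mid",((L[v,k[0],0]+L[v,k[-1],0])/2).round(2),"y",L[v,k[len(k)//2],1].round(0),"z",L[v,k[len(k)//2],2].round(0))
for v in (30,45,60): row(v,60,100)
for v in (85,95,140,148): row(v,96,106)
for v in (162,166,170): row(v,70,100)
for v in (185,190): row(v,60,140)
for v in range(205,240,4): row(v,110,150)
cv2.imwrite("pics/w5s.png",cv2.resize(t[80:250,220:330],None,fx=5,fy=3.5,interpolation=cv2.INTER_CUBIC))
```

```text
30 px 259 292 x mm -8.4 10.4 mid 1.01 y 45.0 z 82.0
45 px 259 292 x mm -8.4 10.5 mid 1.06 y 38.0 z 82.0
60 px 259 292 x mm -8.6 10.6 mid 1.04 y 30.0 z 82.0
85 px 234 316 x mm -20.9 22.3 mid 0.68 y 15.0 z 99.0
95 px 234 316 x mm -21.0 22.4 mid 0.74 y 10.0 z 100.0
140 px 235 314 x mm -21.3 22.2 mid 0.45 y -13.0 z 101.0
148 px 236 314 x mm -20.9 22.2 mid 0.66 y -18.0 z 100.0
162 px 260 290 x mm -8.8 10.2 mid 0.69 y -28.0 z 82.0
166 px 260 290 x mm -8.9 10.3 mid 0.71 y -31.0 z 83.0
170 px 260 290 x mm -8.9 10.3 mid 0.68 y -33.0 z 82.0
185 px 252 297 x mm -14.4 15.0 mid 0.28 y -41.0 z 89.0
190 px 252 297 x mm -14.6 15.1 mid 0.27 y -41.0 z 103.0
205 px 261 292 x mm -6.0 8.9 mid 1.45 y -41.0 z 133.0
209 px 258 296 x mm -7.1 10.7 mid 1.77 y -41.0 z 139.0
213 px 258 296 x mm -7.2 10.6 mid 1.67 y -41.0 z 145.0
217 px 258 295 x mm -7.2 10.0 mid 1.4 y -43.0 z 144.0
221 px 258 295 x mm -7.3 10.1 mid 1.39 y -45.0 z 144.0
225 px 259 294 x mm -6.7 9.6 mid 1.42 y -47.0 z 144.0
229 px 264 290 x mm -4.3 7.6 mid 1.63 y -49.0 z 145.0
233 px 264 290 x mm -4.5 7.9 mid 1.72 y -52.0 z 143.0
237 px 264 290 x mm -4.5 7.9 mid 1.69 y -54.0 z 142.0
```

View pics/w5s.png

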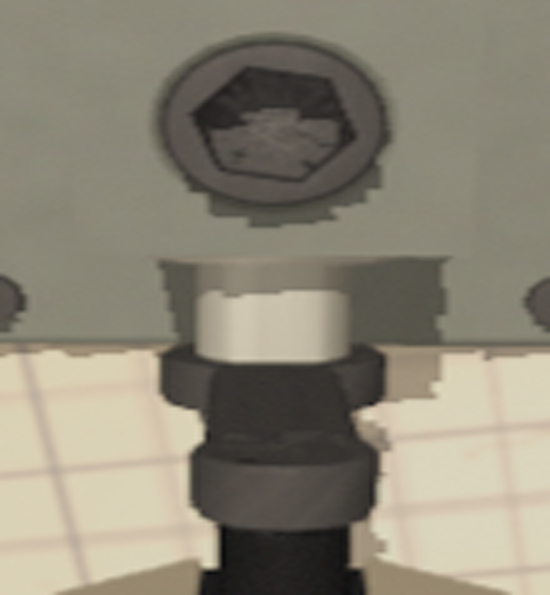

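Call:
apply_moves(
  jaw=[1, 1, 1, 1],
  travel=[
    [0, -0.07, 0],
    [0, -0.15, 0],
    [0, -0.15, 0],
    [0, -0.15, 0],
  ],
  turn=[0, 0, 0, 0],
)

```text
time: 9.32
position: [0.5263, -0.0517, 0.091]
eef_rot: [0.001, 0.755, 0.656, 0.0]
wrist_force: [1.4, -0.3, 5.0]
grip_width: 0.0126
```

```bash
cat > crank.py <<'E'
from h import *
import sys
n=sys.argv[1]
o=r.get_obs(); C=cam("wrist",o); im,D=r.get_image("wrist"); cv2.imwrite(f"pics/{n}.png",im[:,:,::-1]); np.save(n+".npy",D); W=dep(C,D)
print(o["time"],o["position"].round(4),o["grip_width"],o["wrist_force"].round(1))
ex=np.array([.99,-.1395,0]); ey=np.array([.1395,.99,0]); c=np.array([.538,.0225,0])
L=np.stack([(W-c)@ex,(W-c)@ey,W[...,2]],-1)*1000
v=np.arange(420)
def mid(y0,y1,z0,z1,w):
    out=[]
    m=(L[...,1]>y0)&(L[...,1]<y1)&(L[...,2]>z0)&(L[...,2]<z1)&(abs(L[...,0])<w)
    for vv in range(420):
        k=np.flatnonzero(m[vv])
        if len(k)>8: out.append((L[vv,k[0],0]+L[vv,k[-1],0])/2)
    return len(out),np.round(np.median(out),2) if out else None
print("shaft",mid(-38,-22,74,92,14),"shaft+y",mid(28,46,74,92,14),"boss",mid(-20,20,97,105,26),"pin",mid(-95,-48,125,150,14),"knob",mid(-47,-38,130,152,14))
E
python3 crank.py w6
```

```text
9.325 [ 0.5263 -0.0517  0.091 ] 0.012603897425458624 [ 1.4 -0.3  5. ]
shaft (25, np.float64(0.29)) shaft+y (35, np.float64(1.15)) boss (77, np.float64(0.67)) pin (56, np.float64(-0.13)) knob (22, np.float64(-0.13))
```

Crank is within about 0.2 mm of the shaft plane (≈0.005 rad). Releasing and rising.

Call:
apply_moves(
  jaw=[0.5, 0.4, 0.4, 0.4, 0.4, 0.4, 0.4, 0.4, 0.4, 0.4],
  travel=[
    [0, 0, 0],
    [0, 0, 0],
    [0, 0, 0],
    [0, 0, 0],
    [0, 0, 0],
    [0, 0, -2],
    [0, 0, -5],
    [4, 0, -9],
    [7.4, 0, -10],
    [7.4, 0, -10],
  ],
  turn=[0, 0, 0, 0, 0, 0, 0, 0, 0, 0],
)

```text
time: 10.62
position: [0.5376, 0.0255, 0.1924]
eef_rot: [0.001, 0.753, 0.658, 0.002]
wrist_force: [-0.0, -0.2, -0.2]
grip_width: 0.055
```

```bash
python3 crank.py w7; python3 -c "
import cv2;t=cv2.imread('pics/w7.png');cv2.imwrite('pics/w7c.png',cv2.resize(t[60:260,220:340],None,fx=5,fy=3,interpolation=cv2.INTER_CUBIC))"
```

```text
10.625 [0.5376 0.0255 0.1924] 0.054963112911535945 [-0.  -0.2 -0.2]
shaft (11, np.float64(0.69)) shaft+y (20, np.float64(1.26)) boss (43, np.float64(0.88)) pin (15, np.float64(-0.11)) knob (14, np.float64(0.11))
```

View pics/w7.png

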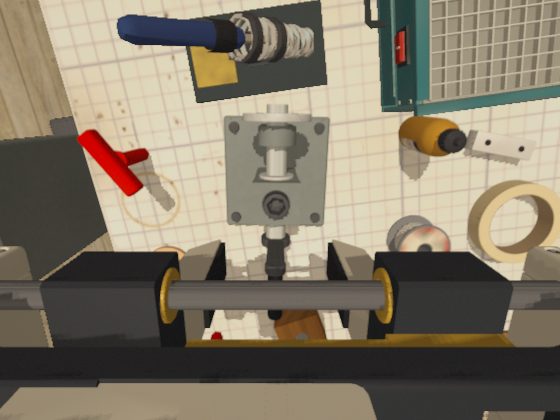

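Run:
```python
from h import *
# w5 pose
class O: pass
o={"position":np.array([0.52786059,-0.05197828,0.09089508]),"eef_rot":np.array([0.001,0.755,0.656,0.0])}
o["eef_rot"]/=np.linalg.norm(o["eef_rot"])
C=cam("wrist",o); D=np.load("w5.npy"); W=dep(C,D)
for (u,v) in [(255,115),(292,115),(258,124),(290,124),(275,134),(275,138)]: print(u,v,W[v,u].round(4))
cr=[(250,68),(328,78),(355,132),(305,180),(225,172),(195,115)]
for z in (.108,.110):
    P=np.array([plane(C,220+(x+.5)/5-.5,80+(y+.5)/3.5-.5,z) for x,y in cr]); c=P.mean(0)
    a=np.degrees(np.arctan2(P[:,1]-c[1],P[:,0]-c[0])); print(z,c.round(4),(np.linalg.norm(P-c,axis=1)*1e3).round(1),a.round(1),(a%60).round(1))
t=cv2.imread("pics/w5.png")
# rectified view: x right = world x, up = world y, 0.1mm/px... 
z=.109; c=np.array([.5385,.023]); s=.00005*1.2; N=600
K,A,p=C
g=np.array([[c[0]-N/2*s,c[1]+N/2*s,z],[c[0]+N/2*s,c[1]+N/2*s,z],[c[0]+N/2*s,c[1]-N/2*s,z],[c[0]-N/2*s,c[1]-N/2*s,z]])
src=np.array([proj(C,x) for x in g],np.float32); M=cv2.getPerspectiveTransform(src,np.float32([[0,0],[N,0],[N,N],[0,N]]))
im=cv2.warpPerspective(t,M,(N,N),flags=cv2.INTER_CUBIC); im=cv2.convertScaleAbs(im,alpha=2); cv2.imwrite("pics/rect.png",im)
```

```text
255 115 [0.5285 0.0238 0.1073]
292 115 [0.5474 0.0212 0.108 ]
258 124 [0.5294 0.0192 0.1079]
290 124 [0.5459 0.0168 0.107 ]
275 134 [0.5374 0.0129 0.1079]
275 138 [0.5371 0.0108 0.1074]
0.108 [0.5387 0.0223 0.108 ] [8.3 8.4 8.2 8.5 8.6 8.5] [ 100.6   43.   -15.4  -77.4 -136.3  162.7] [40.6 43.  44.6 42.6 43.7 42.7]
0.11 [0.5387 0.0223 0.11  ] [8.2 8.3 8.1 8.4 8.5 8.4] [ 100.6   43.   -15.4  -77.4 -136.3  162.7] [40.6 43.  44.6 42.6 43.7 42.7]
```

View pics/rect.png

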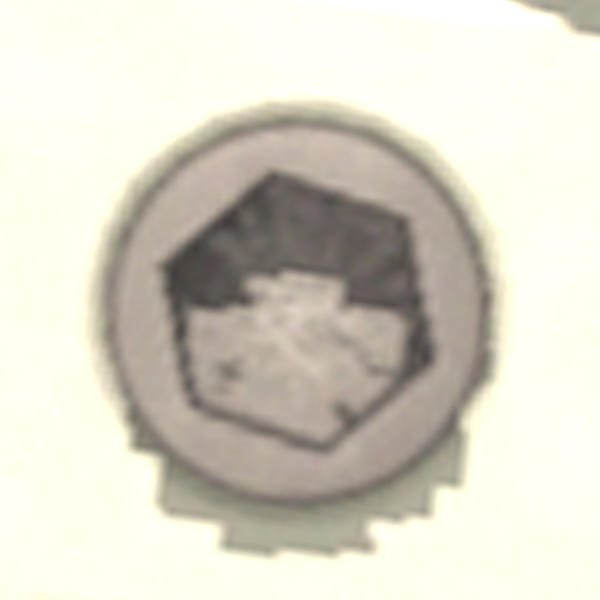

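Screw: centre (0.5387, 0.0223), top z≈0.108, hex corners at 43° mod 60. So the bar must end at yaw -17°. Now to a pose above the key.

Run:
```python
from h import *
plan([.5435,-.1768,.19],(0.01,1))
print(r.get_obs()["qpos"].round(2))
```

```text
pos [0.5367 0.0231 0.1914] q7 -0.209 ytool [ 0.991 -0.136] | shift cm [-19.71   3.4    0.15] turn 82.7
[-0.16  0.27  0.07  1.86 -0.02  1.01 -0.21]
```

Call:
apply_moves(
  jaw=[0.4, 0.4, 0.4, 0.4, 0.4, 0.4, 0.4, 0.4, 0.4, 0.4, 0.4, 0.4],
  travel=[
    [-2, 0.3, 0],
    [-4, 0.7, 0],
    [-6, 1, 0.1],
    [-8, 1.4, 0.1],
    [-10, 1.7, 0.1],
    [-12, 2, 0.1],
    [-14, 2.4, 0.1],
    [-16, 2.8, 0.1],
    [-18, 3.1, 0.1],
    [-19.7, 3.4, 0.1],
    [-19.7, 3.4, 0.1],
    [-19.7, 3.4, 0.1],
  ],
  turn=[-10, -20, -30, -40, -50, -60, -70, -80, -90, -97.3, -97.3, -97.3],
)

```text
time: 12.18
position: [0.5429, -0.1765, 0.1899]
eef_rot: [0.0, 0.006, 1.0, 0.0]
wrist_force: [-0.0, 0.3, -0.1]
grip_width: 0.0551
```

Run:
```python
from h import *
plan([.5435,-.1768,.0485],(0.01,1))
o=r.get_obs(); print(o["time"],o["qpos"].round(2)); C=cam("wrist",o)
im,D=r.get_image("wrist"); cv2.imwrite("pics/w8.png",im[:,:,::-1]); np.save("w8.npy",D); W=dep(C,D)
print(proj(C,[.5435,-.1768,.096]))
t=im.max(2); v,u=np.mgrid[:420,:560]
m=(t<60)&(W[...,2]>.085)&(W[...,2]<.103)&(abs(W[...,0]-.5435)<.05)&(abs(W[...,1]+.177)<.03)
n,l,st,ce=cv2.connectedComponentsWithStats(m.astype(np.uint8)); i=1+st[1:,4].argmax(); P=W[l==i]; print(st[i],np.nanpercentile(P,[2,50,98],axis=0).round(4))
rr=cv2.minAreaRect((P[:,:2]*1000).astype(np.float32)); print(rr)
```

```text
pos [ 0.5429 -0.1765  0.1899] q7 1.796 ytool [0.013 1.   ] | shift cm [-0.05 -0.04 14.14] turn -0.1
12.175 [ 0.34  0.34 -0.09  1.77  0.03  1.04  1.8 ]
[275.64051916 198.61354647]
[ 266  160   19   74 1138] [[ 0.5103 -0.1845  0.0921]
 [ 0.5414 -0.1772  0.0947]
 [ 0.5764 -0.1701  0.0962]]
((544.1077880859375, -177.30113220214844), (69.10308837890625, 14.705982208251953), 1.5561684370040894)
```

View pics/w8.png

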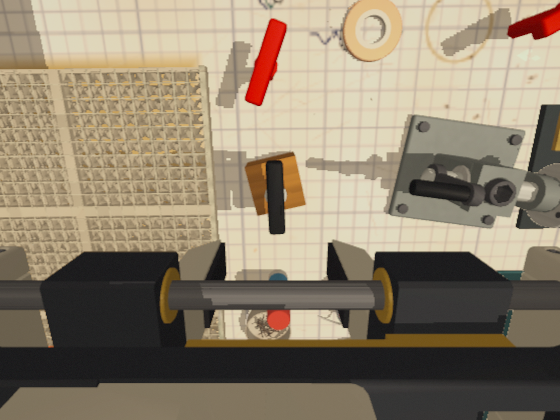

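Call:
apply_moves(
  jaw=[0.4, 0.4, 0.4, 0.4, 0.4, 0.4, 0.7, 1, 1, 1, 1, 1, 1, 1],
  travel=[
    [-0.08, -0.05, 4],
    [-0.08, -0.05, 8],
    [-0.08, -0.05, 11],
    [-0.08, -0.05, 13],
    [-0.08, -0.05, 14.1],
    [-0.08, -0.05, 14.1],
    [-0.08, -0.05, 14.1],
    [-0.08, -0.05, 14.1],
    [-0.08, -0.05, 14.1],
    [-0.08, -0.05, 14.1],
    [-0.08, -0.05, 14.1],
    [-0.08, -0.05, 14.1],
    [-0.08, -0.05, 14.1],
    [-0.08, -0.05, 14.1],
  ],
  turn=[0, 0, 0, 0, 0, 0, 0, 0, 0, 0, 0, 0, 0, 0],
  squeeze=45,
)

```text
time: 13.98
position: [0.5448, -0.1767, 0.0498]
eef_rot: [0.001, 0.006, 1.0, 0.0]
wrist_force: [-1.2, -0.3, 5.2]
grip_width: 0.0157
```

Run:
```python
from h import *
o=r.get_obs(); print(o["time"],o["position"].round(4),o["grip_width"],o["wrist_force"].round(2),o["torque"].round(3))
plan([.5387,.0223,.2],(np.sin(np.radians(17)),np.cos(np.radians(17))))
```

```text
13.975 [ 0.5448 -0.1767  0.0498] 0.015717613907615224 [-1.21 -0.27  5.23] [ 0.081  0.128 -0.066]
pos [ 0.5448 -0.1767  0.0498] q7 1.778 ytool [0.011 1.   ] | shift cm [  0.8   19.89 -15.02] turn 16.4
```

Call:
apply_moves(
  jaw=[1, 1, 1, 1, 1, 1, 1, 1],
  travel=[
    [0, 0, -1],
    [0, 0, -2.5],
    [0, 0, -5],
    [0, 0, -8],
    [0, 0, -11],
    [0, 0, -14],
    [0, 0, -16],
    [0, 0, -16],
  ],
  turn=[0, 0, 0, 0, 0, 0, 0, 0],
)

```text
time: 14.98
position: [0.5455, -0.1769, 0.2122]
eef_rot: [0.003, 0.006, 1.0, -0.0]
wrist_force: [-0.3, 0.3, -1.2]
grip_width: 0.0155
```

Run:
```python
from h import *
o=r.get_obs(); print(o["time"],o["position"].round(4),o["grip_width"],o["wrist_force"].round(2),o["torque"].round(3))
plan([.5387,.0223,.21],(np.sin(np.radians(17)),np.cos(np.radians(17))))
for n in ("side","wrist","top"):
    im,D=r.get_image(n); cv2.imwrite(f"pics/{n}9.png",im[:,:,::-1]); np.save(n+"9.npy",D)
s=cv2.imread("pics/side9.png");cv2.imwrite("pics/s9c.png",cv2.resize(s[110:260,220:370],None,fx=5,fy=4,interpolation=cv2.INTER_CUBIC))
```

```text
14.975 [ 0.5455 -0.1769  0.2122] 0.0155241640045504 [-0.33  0.34 -1.17] [0.021 0.032 0.018]
pos [ 0.5455 -0.1769  0.2122] q7 1.799 ytool [0.011 1.   ] | shift cm [ 0.91 19.91  0.2 ] turn 16.4
```

View pics/s9c.png

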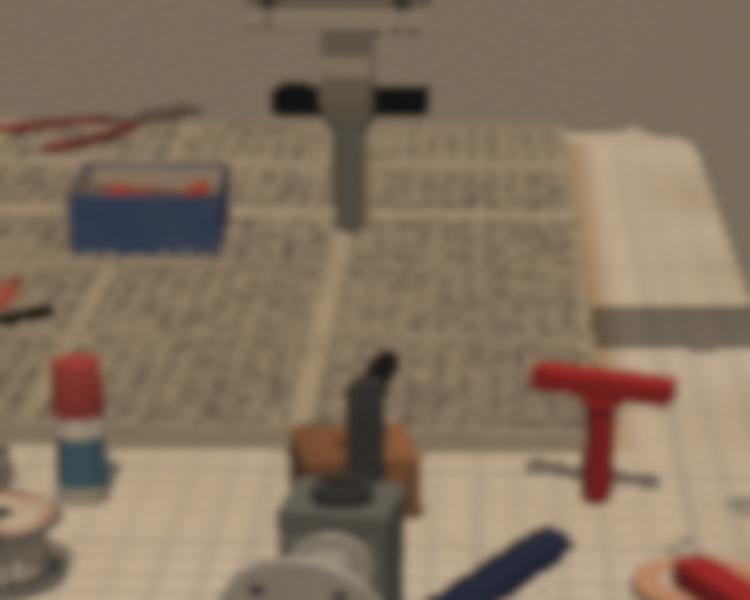

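View pics/wrist9.png

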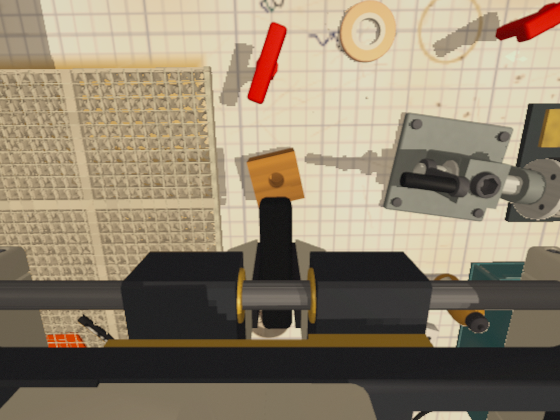

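Run:
```python
from h import *
S=cam("side"); s=cv2.imread("pics/side9.png"); W=dep(S,np.load("side9.npy"))
for P in ([.545,-.177,.172],[.545,-.177,.25]): print(proj(S,P))
for v in (135,140,145,150,155,160,164,166,167,168):
    k=[u for u in range(278,300) if abs(W[v,u,1]+.177)<.04]
    if k:
        mu=(k[0]+k[-1])/2; p,d=ray(S,mu,v); q=p+d*((-.177-p[1])/d[1]); print(v,k[0],k[-1],q.round(4), W[v,int(mu)].round(3))
# bar from wrist
o=r.get_obs();C=cam("wrist",o); D=np.load("wrist9.npy"); Wd=dep(C,D); im=cv2.imread("pics/wrist9.png")
m=(im.max(2)<60)&(abs(Wd[...,2]-.258)<.012)&(abs(Wd[...,1]+.177)<.02)
P=Wd[m]; print(np.nanpercentile(P,[2,50,98],axis=0).round(4)); rr=cv2.minAreaRect((P[:,:2]*1000).astype(np.float32)); print(rr)
k=abs(P[:,1]+.177)<.02
z=np.polyfit(P[:,0],P[:,2],1); print("z slope along x",z)
```

```text
[289.18234422 167.46932298]
[289.04264821 134.10604866]
135 278 299 [ 0.5462 -0.177   0.248 ] [ 0.546 -0.152  0.254]
140 285 294 [ 0.544  -0.177   0.2366] [ 0.545 -0.169  0.239]
145 286 293 [ 0.5441 -0.177   0.225 ] [ 0.545 -0.172  0.226]
150 286 293 [ 0.5441 -0.177   0.2134] [ 0.545 -0.168  0.216]
155 286 293 [ 0.5442 -0.177   0.2017] [ 0.545 -0.174  0.202]
160 286 293 [ 0.5442 -0.177   0.1899] [ 0.545 -0.172  0.191]
164 287 293 [ 0.5431 -0.177   0.1803] [ 0.543 -0.172  0.182]
166 287 292 [ 0.5443 -0.177   0.1755] [ 0.545 -0.167  0.179]
167 288 291 [ 0.5443 -0.177   0.1731] [ 0.545 -0.171  0.175]
168 290 290 [ 0.5431 -0.177   0.1707] [ 0.543 -0.177  0.171]
[[ 0.5091 -0.1846  0.2488]
 [ 0.5337 -0.1762  0.2537]
 [ 0.5756 -0.1676  0.2659]]
((543.1725463867188, -175.65982055664062), (69.64225006103516, 19.79463005065918), 3.555732488632202)
z slope along x [0.01230244 0.2474145 ]
```

Run:
```python
from h import *
plan([.5398,.0220,.212],(np.sin(np.radians(17)),np.cos(np.radians(17))))
```

```text
pos [ 0.5435 -0.1764  0.2089] q7 1.799 ytool [0.011 1.   ] | shift cm [ 0.59 19.83 -0.3 ] turn 16.4
```

Call:
apply_moves(
  jaw=[1, 1, 1, 1, 1, 1, 1, 1, 1, 1],
  travel=[
    [0.1, 2, -0.3],
    [0.2, 5, -0.3],
    [0.3, 8, -0.3],
    [0.4, 11, -0.3],
    [0.5, 14, -0.3],
    [0.55, 17, -0.3],
    [0.6, 19, -0.3],
    [0.6, 19.8, -0.3],
    [0.6, 19.8, -0.3],
    [0.6, 19.8, -0.3],
  ],
  turn=[2, 4, 6, 8, 10, 12, 14, 16.4, 16.4, 16.4],
)

```text
time: 16.38
position: [0.5393, 0.021, 0.2113]
eef_rot: [-0.0, 0.148, 0.989, 0.0]
wrist_force: [0.2, -0.2, -2.4]
grip_width: 0.0158
```

Run:
```python
from h import *
o=r.get_obs(); print(o["time"],o["joint_vel"].round(3),o["wrist_force"].round(2),o["torque"].round(3))
plan([.5398,.0220,.148],(np.sin(np.radians(17)),np.cos(np.radians(17))))
S=cam("side")
im,D=r.get_image("side"); cv2.imwrite("pics/s10.png",im[:,:,::-1]); W=dep(S,D)
o=r.get_obs(); plan([.5398,.0220,.148],(np.sin(np.radians(17)),np.cos(np.radians(17))))
cv2.imwrite("pics/s10c.png",cv2.resize(im[100:260,220:370,::-1],None,fx=5,fy=3.7,interpolation=cv2.INTER_CUBIC))
for y in (.0223,):
  for v in range(150,185,3):
    k=[u for u in range(270,310) if abs(W[v,u,1]-.0223)<.03]
    if k:
        mu=(k[0]+k[-1])/2; p,d=ray(S,mu,v); q=p+d*((y-p[1])/d[1]); print(v,k[0],k[-1],q.round(4), np.nanmedian(W[v,k],0).round(3))
print("screw proj",proj(S,[.5387,.0223,.108]))
```

```text
16.375 [ 0.007 -0.004  0.003 -0.004 -0.001  0.001 -0.003] [ 0.23 -0.22 -2.45] [-0.039  0.03  -0.014]
pos [0.5393 0.021  0.2113] q7 1.144 ytool [0.293 0.956] | shift cm [-0.03  0.11  6.33] turn -0.0
pos [0.5393 0.0208 0.2115] q7 1.144 ytool [0.293 0.956] | shift cm [-0.01  0.13  6.35] turn -0.1
150 276 296 [0.5394 0.0223 0.271 ] [0.538 0.043 0.277]
153 276 296 [0.5394 0.0223 0.2653] [0.538 0.043 0.271]
156 270 296 [0.545  0.0223 0.2596] [0.544 0.025 0.26 ]
159 270 305 [0.5367 0.0223 0.2539] [0.535 0.032 0.257]
162 270 305 [0.5367 0.0223 0.2481] [0.534 0.035 0.252]
165 274 305 [0.5331 0.0223 0.2424] [0.532 0.035 0.247]
168 282 292 [0.5377 0.0223 0.2365] [0.537 0.029 0.239]
171 283 291 [0.5378 0.0223 0.2306] [0.537 0.026 0.232]
174 283 291 [0.5378 0.0223 0.2247] [0.538 0.024 0.225]
177 284 291 [0.5369 0.0223 0.2188] [0.537 0.026 0.22 ]
180 284 291 [0.5369 0.0223 0.2129] [0.537 0.026 0.214]
183 284 291 [0.537  0.0223 0.2069] [0.537 0.026 0.208]
screw proj [286.88423174 230.33955221]
```

View pics/s10c.png

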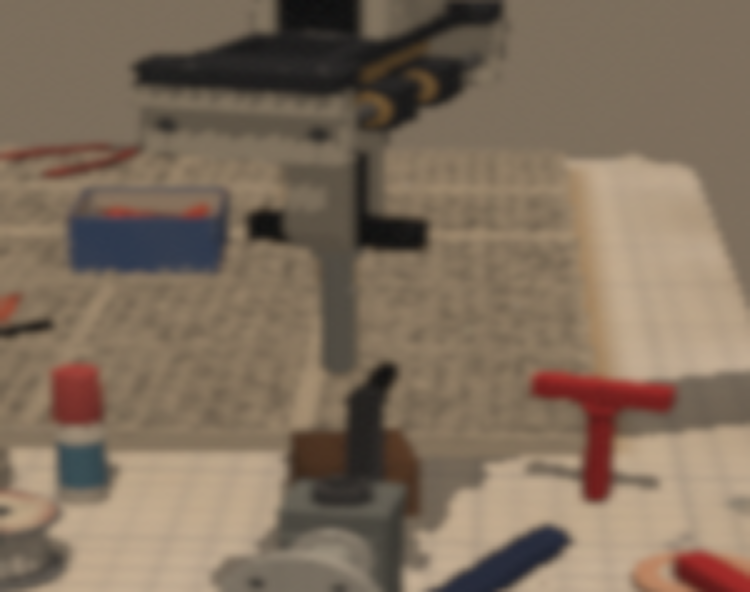

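Run:
```python
from h import *
S=cam("side"); s=cv2.imread("pics/s10.png")
g=s.max(2)
print("dark rows")
for v in range(225,240): print(v,[int(x) for x in g[v,272:304]])
im=cv2.resize(s[180:250,260:320],None,fx=12,fy=8,interpolation=cv2.INTER_CUBIC); cv2.imwrite("pics/s10d.png",cv2.convertScaleAbs(im,alpha=1.5))
t,D=r.get_image("top"); cv2.imwrite("pics/top10.png",t[:,:,::-1]);cv2.imwrite("pics/top10c.png",cv2.resize(t[170:270,180:300,::-1],None,fx=6,fy=5.5))
```

```text
dark rows
225 [187, 183, 180, 174, 153, 115, 78, 64, 65, 69, 71, 72, 73, 72, 73, 70, 62, 50, 39, 37, 36, 38, 40, 45, 55, 69, 75, 77, 79, 80, 81, 88]
226 [183, 179, 178, 175, 159, 121, 80, 62, 62, 66, 68, 70, 70, 70, 68, 66, 61, 48, 38, 37, 36, 38, 40, 46, 54, 66, 73, 76, 77, 78, 78, 84]
227 [179, 175, 175, 173, 158, 121, 80, 62, 61, 64, 66, 67, 67, 67, 66, 63, 58, 47, 39, 38, 38, 38, 42, 47, 53, 66, 74, 76, 78, 77, 76, 82]
228 [180, 177, 177, 174, 157, 119, 80, 63, 62, 64, 66, 65, 64, 63, 61, 61, 56, 47, 41, 41, 43, 44, 45, 48, 56, 68, 75, 77, 77, 75, 74, 81]
229 [183, 180, 180, 173, 149, 114, 81, 70, 72, 72, 69, 65, 61, 57, 55, 54, 51, 46, 45, 46, 51, 50, 53, 57, 64, 75, 80, 80, 77, 74, 73, 82]
230 [182, 180, 179, 169, 141, 108, 87, 84, 87, 84, 76, 66, 60, 53, 50, 48, 48, 47, 48, 50, 54, 57, 64, 73, 79, 86, 88, 86, 80, 74, 73, 83]
231 [181, 179, 178, 167, 136, 108, 94, 95, 98, 92, 78, 67, 61, 56, 51, 49, 50, 50, 52, 54, 55, 61, 72, 85, 93, 96, 95, 92, 85, 76, 74, 83]
232 [181, 179, 179, 168, 138, 112, 101, 100, 101, 93, 75, 61, 59, 58, 55, 54, 54, 55, 56, 55, 53, 59, 74, 91, 99, 101
[... 308 characters left out ...]
83]
235 [180, 181, 181, 167, 133, 107, 101, 101, 100, 93, 77, 61, 53, 51, 51, 51, 51, 51, 51, 52, 55, 64, 78, 93, 98, 99, 93, 80, 69, 68, 72, 82]
236 [180, 181, 178, 160, 127, 104, 100, 100, 100, 96, 87, 77, 69, 65, 64, 63, 64, 64, 64, 66, 72, 81, 89, 97, 98, 97, 87, 73, 65, 67, 71, 83]
237 [180, 181, 173, 147, 114, 97, 95, 95, 96, 95, 93, 88, 83, 82, 81, 81, 82, 81, 82, 84, 88, 93, 96, 99, 99, 94, 81, 66, 64, 68, 74, 84]
238 [180, 181, 169, 136, 101, 87, 85, 87, 87, 88, 88, 86, 86, 87, 87, 89, 89, 89, 90, 91, 93, 94, 96, 96, 96, 90, 75, 63, 64, 73, 79, 88]
239 [182, 182, 170, 132, 94, 79, 77, 78, 79, 79, 80, 80, 80, 82, 83, 84, 84, 84, 85, 85, 86, 87, 88, 88, 88, 82, 68, 62, 70, 84, 91, 98]
```

View pics/s10d.png

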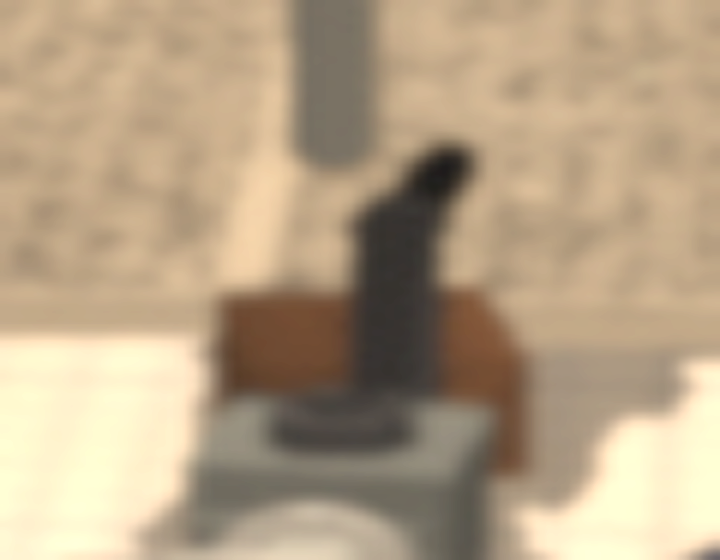

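Run:
```python
from h import *
S=cam("side")
for P in ([.5387,.0223,.108],[.5387,.0223,.172],[.5387,.0223,.2],[.5397,.0223,.108],[.5387,.0233,.108]): print(P,proj(S,P))
t=cv2.imread("pics/s10.png").max(2)
for v in (170,178,186,190,192,194,196): print(v,[int(x) for x in t[v,278:300]])
```

```text
[0.5387, 0.0223, 0.108] [286.88423174 230.33955221]
[0.5387, 0.0223, 0.172] [286.68664942 200.15735271]
[0.5387, 0.0223, 0.2] [286.59671017 186.41844924]
[0.5397, 0.0223, 0.108] [286.37632479 230.32887216]
[0.5387, 0.0233, 0.108] [286.85371513 230.56047669]
170 [121, 128, 132, 129, 120, 105, 89, 81, 81, 81, 81, 83, 92, 111, 130, 139, 137, 129, 128, 133, 134, 132]
178 [130, 130, 128, 125, 123, 116, 96, 82, 80, 81, 82, 87, 97, 109, 122, 131, 132, 128, 126, 128, 131, 128]
186 [130, 130, 133, 138, 143, 137, 108, 84, 80, 81, 81, 82, 90, 108, 124, 130, 133, 136, 136, 135, 132, 132]
190 [134, 136, 137, 140, 147, 141, 110, 84, 80, 81, 81, 83, 90, 106, 123, 133, 138, 138, 135, 132, 135, 139]
192 [138, 139, 137, 141, 151, 144, 111, 84, 80, 81, 81, 82, 89, 109, 128, 136, 139, 140, 138, 136, 136, 140]
194 [138, 138, 139, 145, 151, 141, 108, 83, 80, 81, 81, 82, 89, 107, 126, 132, 133, 134, 136, 137, 135, 136]
196 [138, 136, 136, 144, 149, 137, 106, 83, 80, 81, 81, 82, 88, 105, 120, 126, 126, 124, 122, 124, 128, 133]
```

View pics/top10c.png

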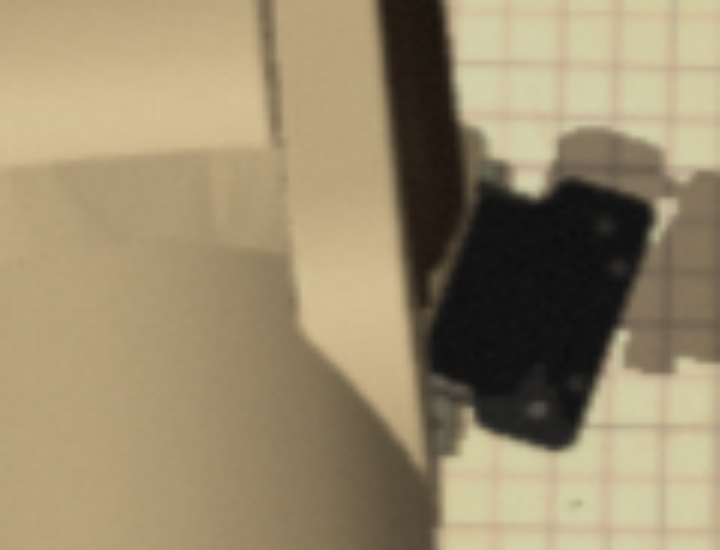

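Call:
apply_moves(
  jaw=[1, 1, 1, 1, 1, 1, 1, 1],
  travel=[
    [0.08, 0.08, 1],
    [0.08, 0.08, 2.5],
    [0.08, 0.08, 4],
    [0.08, 0.08, 5.2],
    [0.08, 0.08, 5.8],
    [0.08, 0.08, 6.2],
    [0.08, 0.08, 6.5],
    [0.08, 0.08, 6.5],
  ],
  turn=[0, 0, 0, 0, 0, 0, 0, 0],
)

```text
time: 17.48
position: [0.5391, 0.0219, 0.1468]
eef_rot: [0.0, 0.148, 0.989, 0.0]
wrist_force: [-0.4, -0.2, -0.8]
grip_width: 0.0155
```

```bash
cat > st.py <<'E'
from h import *
o=r.get_obs(); print(round(o["time"],2),o["position"].round(4),"tip z",round(o["position"][2]-.040,4),"gw",round(o["grip_width"],4),"F",o["wrist_force"].round(2),"T",o["torque"].round(3),"q7",o["qpos"][6].round(3),"e7",o["joint_efforts"].round(2), "yaw",np.degrees(np.arctan2(*[R.from_quat(np.roll(o["eef_rot"],-1)).as_matrix()[i,1] for i in (1,0)])).round(2))
E
python3 st.py
python3 - <<'E'
from h import *
im,D=r.get_image("side"); cv2.imwrite("pics/s11c.png",cv2.resize(im[150:260,230:350,::-1],None,fx=6,fy=5,interpolation=cv2.INTER_CUBIC))
E
python3 st.py
```

```text
17.48 [0.5391 0.0219 0.1468] tip z 0.1068 gw 0.0155 F [-0.36 -0.19 -0.8 ] T [ 0.03   0.085 -0.007] q7 1.128 e7 [ 7.000e-02 -4.649e+01 -1.060e+00 -2.566e+01  6.000e-02 -3.000e-02
 -0.000e+00] yaw 72.93
17.52 [0.5391 0.0219 0.1469] tip z 0.1069 gw 0.0154 F [-0.25 -0.09 -2.57] T [ 0.009  0.012 -0.047] q7 1.128 e7 [ 4.000e-02 -4.652e+01 -1.090e+00 -2.565e+01  4.000e-02  1.000e-02
  0.000e+00] yaw 72.93
```

View pics/s11c.png

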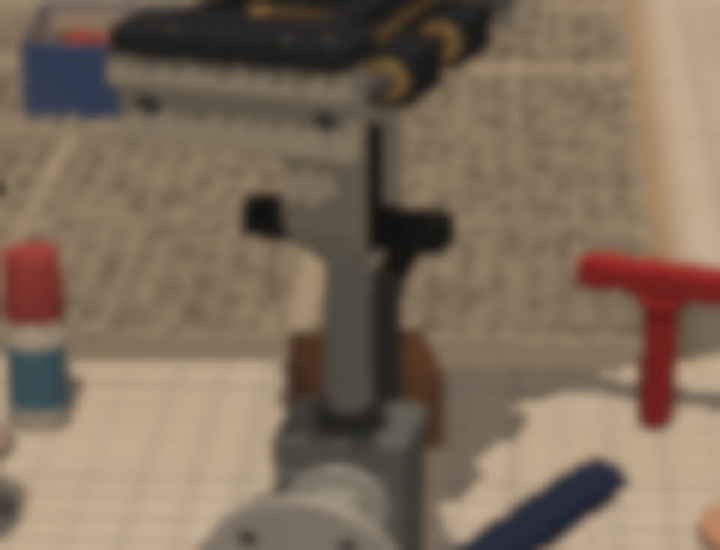

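Call:
apply_moves(
  jaw=[1, 1, 1, 1, 1, 1],
  travel=[
    [0, 0, 0.2],
    [0, 0, 0.4],
    [0, 0, 0.6],
    [0, 0, 0.8],
    [0, 0, 0.9],
    [0, 0, 0.9],
  ],
  turn=[0, 0, 0, 0, 0, 0],
)

```text
time: 18.27
position: [0.5389, 0.0219, 0.1377]
eef_rot: [-0.0, 0.148, 0.989, 0.0]
wrist_force: [-1.6, 1.0, -1.5]
grip_width: 0.0154
```

```bash
python3 st.py
```

```text
18.27 [0.5389 0.0219 0.1377] tip z 0.0977 gw 0.0154 F [-1.62  1.04 -1.53] T [ 0.135  0.298 -0.033] q7 1.125 e7 [  0.25 -47.5   -0.9  -26.11   0.2   -0.32  -0.  ] yaw 72.93
```

Call:
apply_moves(
  jaw=[1, 1, 1, 1],
  travel=[
    [0, 0, 0.15],
    [0, 0, 0.3],
    [0, 0, 0.3],
    [0, 0, 0.3],
  ],
  turn=[0, 0, 0, 0],
)

```text
time: 18.77
position: [0.5396, 0.0219, 0.1365]
eef_rot: [0.001, 0.148, 0.989, 0.0]
wrist_force: [-3.9, 0.3, 10.8]
grip_width: 0.0152
```

```bash
python3 st.py
```

```text
18.77 [0.5396 0.0219 0.1365] tip z 0.0965 gw 0.0152 F [-3.93  0.25 10.83] T [0.013 1.223 0.052] q7 1.125 e7 [  0.13 -41.23  -0.76 -23.62   0.25  -1.77   0.  ] yaw 72.92
```

Key bottomed at 10.8 N with the tip at ≈0.0965, about 11.5–12 mm deep. Starting to tighten and watching the torque.

Call:
apply_moves(
  jaw=[1, 1, 1, 1, 1, 1, 1, 1],
  travel=[
    [0, 0, 0.08],
    [0, 0, 0.1],
    [0, 0, 0.12],
    [0, 0, 0.14],
    [0, 0, 0.16],
    [0, 0, 0.19],
    [0, 0, 0.19],
    [0, 0, 0.19],
  ],
  turn=[5, 10, 15, 20, 25, 30, 30, 30],
)

```text
time: 19.77
position: [0.5393, 0.0218, 0.1358]
eef_rot: [0.001, 0.399, 0.917, 0.0]
wrist_force: [-5.1, 0.0, 10.1]
grip_width: 0.0159
```

```bash
cat > tq.py <<'E'
from h import *
T=[];F=[]
for i in range(7):
    o=r.get_obs(); T.append(o["torque"]); F.append(o["wrist_force"])
    if i<6: r.get_image("side")
T=np.array(T);F=np.array(F)
y=R.from_quat(np.roll(o["eef_rot"],-1)).as_matrix()[:,1]
print(round(o["time"],2),o["position"].round(4),"tipz",round(o["position"][2]-.04,4),"gw",round(o["grip_width"],4),"F",F.mean(0).round(2),"T",T.mean(0).round(3),"Tz",T[:,2].round(3),"q7",o["qpos"][6].round(3),"yaw",np.degrees(np.arctan2(y[1],y[0])).round(2))
E
python3 tq.py
```

```text
20.07 [0.5394 0.0218 0.1358] tipz 0.0958 gw 0.0157 F [-5.1  -0.02  9.5 ] T [-0.095  1.523  0.152] Tz [0.175 0.164 0.119 0.138 0.165 0.161 0.143] q7 0.639 yaw 42.95
```

Call:
apply_moves(
  jaw=[1, 1, 1, 1, 1, 1],
  travel=[
    [0.03, -0.03, 0.05],
    [0.06, -0.06, 0.07],
    [0.06, -0.06, 0.09],
    [0.06, -0.06, 0.1],
    [0.06, -0.06, 0.1],
    [0.06, -0.06, 0.1],
  ],
  turn=[4, 8, 12, 15, 15, 15],
)

```text
time: 20.82
position: [0.5387, 0.0217, 0.1352]
eef_rot: [0.001, 0.515, 0.857, 0.0]
wrist_force: [-3.5, 0.3, 5.0]
grip_width: 0.0155
```

```bash
python3 tq.py
```

```text
21.12 [0.5387 0.0217 0.1352] tipz 0.0952 gw 0.0155 F [-3.   -0.38  5.54] T [-0.133  0.819  0.191] Tz [0.152 0.177 0.228 0.17  0.224 0.176 0.211] q7 0.397 yaw 27.98
```

Call:
apply_moves(
  jaw=[1, 1, 1, 1, 1, 1],
  travel=[
    [0.02, -0.01, 0.05],
    [0.05, -0.02, 0.07],
    [0.05, -0.02, 0.09],
    [0.05, -0.02, 0.1],
    [0.05, -0.02, 0.1],
    [0.05, -0.02, 0.1],
  ],
  turn=[4, 8, 12, 15, 15, 15],
)

```text
time: 21.88
position: [0.5385, 0.0218, 0.1345]
eef_rot: [0.001, 0.622, 0.783, 0.0]
wrist_force: [-3.5, -1.4, 4.6]
grip_width: 0.0156
```

```bash
python3 tq.py
```

```text
22.18 [0.5385 0.0217 0.1345] tipz 0.0945 gw 0.0155 F [-2.88 -0.98  4.98] T [-0.294  0.768  0.2  ] Tz [0.215 0.196 0.185 0.214 0.23  0.18  0.183] q7 0.155 yaw 13.06
```

Call:
apply_moves(
  jaw=[1, 1, 1, 1, 1, 1],
  travel=[
    [0.02, -0.01, 0.05],
    [0.03, -0.02, 0.07],
    [0.03, -0.02, 0.09],
    [0.03, -0.02, 0.1],
    [0.03, -0.02, 0.1],
    [0.03, -0.02, 0.1],
  ],
  turn=[4, 8, 12, 15, 15, 15],
)

```text
time: 22.92
position: [0.5385, 0.0217, 0.134]
eef_rot: [0.001, 0.718, 0.696, 0.001]
wrist_force: [-3.2, -0.7, 6.3]
grip_width: 0.0157
```

```bash
python3 tq.py
```

```text
23.23 [0.5384 0.0217 0.1339] tipz 0.0939 gw 0.0152 F [-3.   -0.9   6.25] T [-0.321  0.943  0.248] Tz [0.215 0.285 0.267 0.236 0.267 0.263 0.204] q7 -0.086 yaw -1.85
```

Call:
apply_moves(
  jaw=[1, 1, 1, 1, 1, 1],
  travel=[
    [0.02, -0.01, 0.04],
    [0.03, -0.02, 0.06],
    [0.03, -0.02, 0.08],
    [0.03, -0.02, 0.08],
    [0.03, -0.02, 0.08],
    [0.03, -0.02, 0.08],
  ],
  turn=[4, 8, 12, 12, 12, 12],
)

```text
time: 23.98
position: [0.5384, 0.0217, 0.1336]
eef_rot: [0.001, 0.787, 0.617, 0.001]
wrist_force: [-3.1, -1.2, 6.2]
grip_width: 0.0158
```

```bash
python3 tq.py
```

```text
24.27 [0.5384 0.0217 0.1336] tipz 0.0936 gw 0.0152 F [-3.21 -1.19  6.63] T [-0.35   1.     0.278] Tz [0.28  0.235 0.3   0.223 0.32  0.264 0.324] q7 -0.279 yaw -13.75
```

Call:
apply_moves(
  jaw=[1, 1, 1, 1, 1],
  travel=[
    [0.02, -0.01, 0.04],
    [0.03, -0.02, 0.06],
    [0.03, -0.02, 0.06],
    [0.03, -0.02, 0.06],
    [0.03, -0.02, 0.06],
  ],
  turn=[4, 8, 10, 10, 10],
)

```text
time: 24.9
position: [0.5383, 0.0217, 0.1333]
eef_rot: [0.001, 0.837, 0.547, 0.001]
wrist_force: [-3.1, -0.9, 6.8]
grip_width: 0.0156
```

```bash
python3 tq.py
```

```text
25.2 [0.5384 0.0217 0.1333] tipz 0.0933 gw 0.0158 F [-2.92 -0.93  6.41] T [-0.366  0.998  0.281] Tz [0.276 0.307 0.271 0.303 0.272 0.285 0.255] q7 -0.439 yaw -23.65
```

```bash
python3 - <<'E'
from h import *
im,D=r.get_image("wrist"); cv2.imwrite("pics/w12.png",im[:,:,::-1])
E
python3 st.py
```

```text
25.25 [0.5384 0.0216 0.1333] tip z 0.0933 gw 0.0155 F [-3.44 -1.55  6.23] T [-0.426  0.933  0.331] q7 -0.439 e7 [ -0.13 -43.13   1.8  -24.56  -0.54  -1.35  -0.32] yaw -23.65
```

View pics/w12.png

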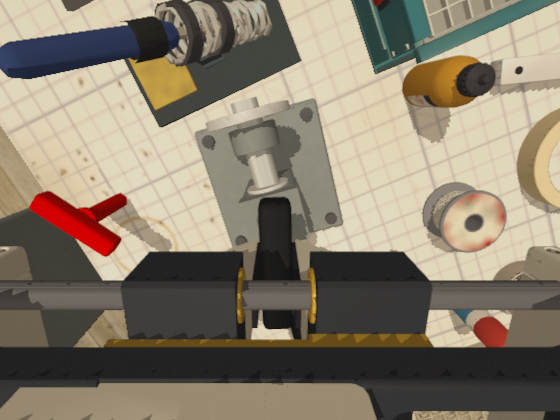

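```bash
sed -i 's/T=\[\];F=\[\]/T=[];F=[];E=[]/; s/T.append(o\["torque"\])/E.append(o["joint_efforts"][6]);T.append(o["torque"])/; s/^y=R/print("e7",np.round(E,3),np.mean(E).round(3))\ny=R/' tq.py
```

Call:
apply_moves(
  jaw=[1, 1, 1, 1, 1],
  travel=[
    [0.02, -0.01, 0.04],
    [0.03, -0.01, 0.05],
    [0.03, -0.01, 0.05],
    [0.03, -0.01, 0.05],
    [0.03, -0.01, 0.05],
  ],
  turn=[4, 8, 8, 8, 8],
)

```text
time: 25.88
position: [0.5383, 0.0216, 0.1331]
eef_rot: [0.002, 0.873, 0.488, 0.001]
wrist_force: [-3.2, -1.4, 7.1]
grip_width: 0.0154
```

```bash
python3 tq.py
```

```text
e7 [-0.336 -0.336 -0.336 -0.336 -0.336 -0.336 -0.336] -0.336
26.18 [0.5383 0.0216 0.1331] tipz 0.0931 gw 0.0157 F [-3.48 -0.81  6.03] T [-0.333  1.056  0.34 ] Tz [0.325 0.322 0.384 0.364 0.328 0.345 0.31 ] q7 -0.567 yaw -31.54
```

Call:
apply_moves(
  jaw=[1, 1, 1, 1],
  travel=[
    [0.01, 0, 0.03],
    [0.02, -0.01, 0.03],
    [0.02, -0.01, 0.03],
    [0.02, -0.01, 0.03],
  ],
  turn=[2, 3, 3, 3],
)

```text
time: 26.68
position: [0.5383, 0.0216, 0.133]
eef_rot: [0.002, 0.885, 0.466, 0.001]
wrist_force: [-3.4, -0.6, 5.9]
grip_width: 0.0161
```

```bash
python3 tq.py
```

```text
e7 [-0.375 -0.373 -0.373 -0.373 -0.373 -0.373 -0.373] -0.373
26.98 [0.5383 0.0216 0.133 ] tipz 0.093 gw 0.0155 F [-3.24 -0.9   5.76] T [-0.334  0.999  0.371] Tz [0.378 0.413 0.35  0.379 0.356 0.39  0.327] q7 -0.613 yaw -34.42
```

Torque is 0.37 N m, with wrist and joint-7 readings agreeing. I'll ease back a few degrees inside the play, press the key down to confirm it is seated, then release.

Call:
apply_moves(
  jaw=[1, 1, 1, 1, 1, 1],
  travel=[
    [0, 0, 0.05],
    [0, 0, 0.1],
    [0, 0, 0.2],
    [0, 0, 0.3],
    [0, 0, 0.3],
    [0, 0, 0.3],
  ],
  turn=[-2, -5, -5, -5, -5, -5],
)

```text
time: 27.72
position: [0.5391, 0.0217, 0.1326]
eef_rot: [0.002, 0.863, 0.505, 0.002]
wrist_force: [-7.6, -0.7, 21.8]
grip_width: 0.0157
```

```bash
python3 tq.py
```

```text
e7 [-0.035 -0.035 -0.035 -0.035 -0.035 -0.035 -0.035] -0.035
28.02 [0.5391 0.0217 0.1326] tipz 0.0926 gw 0.0153 F [-7.87 -0.39 21.96] T [-0.153  2.322  0.056] Tz [0.053 0.035 0.059 0.112 0.007 0.088 0.037] q7 -0.531 yaw -29.37
```

Call:
apply_moves(
  jaw=[1, 1, 1, 0.7, 0.4, 0.3, 0.3, 0.3, 0.3],
  travel=[
    [-0.02, -0.04, -0.05],
    [-0.03, -0.06, -0.08],
    [-0.03, -0.06, -0.08],
    [-0.03, -0.06, -0.08],
    [-0.03, -0.06, -0.08],
    [-0.03, -0.06, -0.08],
    [-0.03, -0.06, -0.08],
    [-0.03, -0.06, -0.08],
    [-0.03, -0.06, -0.08],
  ],
  turn=[0, 0, 0, 0, 0, 0, 0, 0, 0],
)

```text
time: 29.15
position: [0.5384, 0.0218, 0.1334]
eef_rot: [0.002, 0.863, 0.505, 0.002]
wrist_force: [-1.0, -0.3, -0.4]
grip_width: 0.0639
```

```bash
python3 st.py
```

```text
29.15 [0.5384 0.0218 0.1334] tip z 0.0934 gw 0.0639 F [-1.05 -0.31 -0.42] T [-0.082  0.099  0.022] q7 -0.531 e7 [-0.000e+00 -4.545e+01  2.260e+00 -2.452e+01 -5.000e-02 -3.000e-02
 -0.000e+00] yaw -29.36
```

Rising straight up, then looking.

Call:
apply_moves(
  jaw=[0.3, 0.3, 0.3, 0.3, 0.3, 0.3],
  travel=[
    [0, 0, -1.5],
    [0, 0, -4],
    [0, 0, -8],
    [0, 0, -12],
    [-4, 0, -15],
    [-4, 0, -15],
  ],
  turn=[0, 0, 0, 0, 0, 0],
)

```text
time: 29.9
position: [0.5192, -0.0162, 0.2876]
eef_rot: [0.004, 0.864, 0.503, 0.004]
wrist_force: [0.0, -0.4, -1.1]
grip_width: 0.0644
```

```bash
python3 st.py
python3 - <<'E'
from h import *
S=cam("side")
im,D=r.get_image("side"); cv2.imwrite("pics/s13.png",im[:,:,::-1]); cv2.imwrite("pics/s13c.png",cv2.resize(im[150:270,230:350,::-1],None,fx=6,fy=4.9,interpolation=cv2.INTER_CUBIC))
o=r.get_obs();C=cam("wrist",o);im,D=r.get_image("wrist"); cv2.imwrite("pics/w13.png",im[:,:,::-1]); np.save("w13.npy",D); print(o["position"]); W=dep(C,D)
m=(im.max(2)<60)&(abs(W[...,2]-.178)<.012)&(abs(W[...,0]-.538)<.05)&(abs(W[...,1]-.022)<.05)
P=W[m]; print(np.nanpercentile(P,[2,50,98],axis=0).round(4), cv2.minAreaRect((P[:,:2]*1000).astype(np.float32)))
E
```

```text
29.9 [ 0.5192 -0.0162  0.2876] tip z 0.2476 gw 0.0644 F [ 0.03 -0.37 -1.14] T [-0.092  0.104  0.035] q7 -0.506 e7 [  0.2  -38.82   1.43 -29.82   0.11   0.34   0.24] yaw -29.65
[ 0.51881693 -0.01417129  0.28580009]
[[ 0.5207 -0.0074  0.1757]
 [ 0.539   0.0237  0.178 ]
 [ 0.5564  0.0522  0.1795]] ((538.5191040039062, 22.39568328857422), (68.60319519042969, 15.7642240524292), 63.84720993041992)
```

View pics/s13c.png

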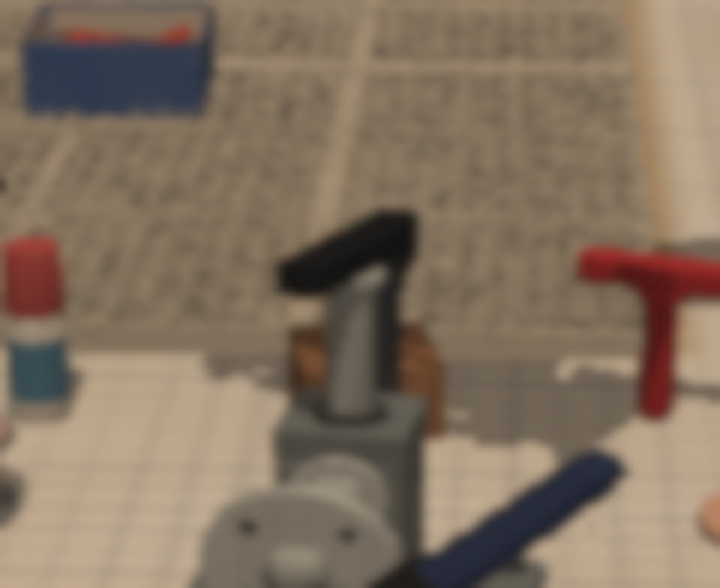

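View pics/w13.png

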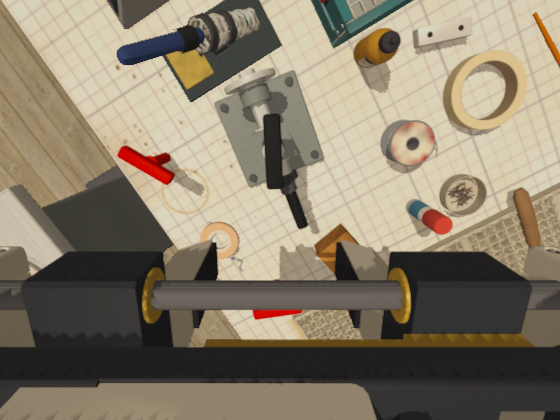

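Run:
```python
from h import *
o=r.get_obs(); C=cam("wrist",o);im,D=r.get_image("wrist");W=dep(C,D); print(o["position"],o["joint_vel"].round(3).tolist())
a=-.1395+.0125*0
ex=np.array([.9902,-.1395,0]); ey=np.array([.1395,.9902,0]); c=np.array([.538,.0225,0])
L=np.stack([(W-c)@ex,(W-c)@ey,W[...,2]],-1)*1000
def f(n,x,y0,y1,z0,z1):
    m=(abs(L[...,0])<x)&(L[...,1]>y0)&(L[...,1]<y1)&(L[...,2]>z0)&(L[...,2]<z1); P=L[m]
    print(n,m.sum(),np.percentile(P,[3,50,97],axis=0).round(1).tolist(), "minrect",cv2.minAreaRect(P[:,:2].astype(np.float32)))
f("pin",20,-96,-57,125,152); f("boss",26,-22,22,97,104.5); f("shaft",14,28,46,74,92)
cv2.imwrite("pics/w14c.png",cv2.resize(im[60:240,200:340,::-1],None,fx=5,fy=3.3))
t,D=r.get_image("top"); cv2.imwrite("pics/top14.png",t[:,:,::-1])
```

```text
[ 0.51838369 -0.01287615  0.28447025] [-0.014, 0.032, -0.023, 0.015, -0.004, -0.005, -0.001]
pin 369 [[-5.8, -92.3, 136.7], [0.4, -74.7, 141.4], [6.3, -58.2, 143.4]] minrect ((0.14155912399291992, -75.40767669677734), (36.75092697143555, 12.955194473266602), 89.57482147216797)
boss 633 [[-20.4, -19.5, 98.4], [9.4, 1.1, 99.9], [22.4, 18.6, 101.5]] minrect ((1.0328712463378906, -0.47751808166503906), (40.007110595703125, 43.96394348144531), 89.35314178466797)
shaft 212 [[-8.1, 29.3, 76.0], [-0.2, 38.8, 81.9], [10.5, 45.5, 83.7]] minrect ((1.2484922409057617, 37.02650451660156), (17.777395248413086, 19.81080436706543), 89.15876007080078)
```

View pics/top14.png

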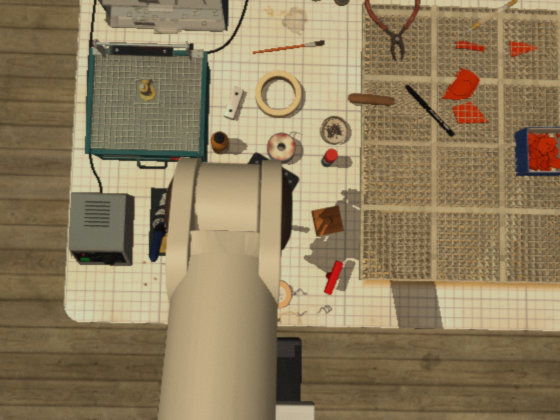

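```bash
python3 -c "
from cell import r
print(r.get_obs()['time']); print(r.close_job())"
```

```text
30.1
the job is handed in; nothing more can be done
None
```

The crank is upright, the setscrew is snug at about 0.37 N m, and the key is standing in the screw. I handed the job in at about 30 s, with the arm clear above the stand.

- **Crank:** I gripped the pin and swung it up. The last check put it within about 0.2 mm of the shaft's plane, which is roughly 0 rad.
- **Key:** It went into the socket at the measured hex angle and stopped about 12 mm deep. After tightening I pressed on it with 22 N and it sank only another 0.4 mm, so it is fully seated.
- **Tightening:** I turned clockwise until the wrist sensor read 0.371 N m and joint 7 read 0.373 N m. That is a little over 0.35 but inside 0.3 to 0.4. I then eased back 5°, within the key's play, to take the load off before letting go.
- **Surroundings:** In the last pictures the bystanders I could see and the red look-alikes looked undisturbed. I compared these by eye only, and the arm hid part of the top view.

Some checks disagreed:
- **Fingertips:** They sit about 28 mm short of the reported TCP, so my first grip closed on air above the pin. I went 29 mm lower and the next grip held.
- **Key depth:** The key sank about 0.65 mm per 15° of turning, less than the 0.79 mm expected, and less still once the screw touched the flat.

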